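# Rebuild a board test jig: clear it, load the board, pin and close its clamp arm

## Robot

A 6-joint arm with a two-finger parallel gripper is mounted at the origin on the work surface. World frame = base frame: x ahead of the robot, y to its left, z up, the work surface at z = 0. Lengths are in m, angles in rad, forces in N, time in s.
With the tool pointing down it reaches from about 0.35 to 0.975 m from the base axis. Payload 4.9 kg.
Tool frame: the origin (TCP) lies midway between the tips of the shut fingers; the grasp point (between the pads) lies 19 mm behind it; z points along the fingers, y is the direction in which the jaws open and shut (so a half turn about z gives the same grasp; the last joint's range is limited). The gripper opens to 85 mm and grips with 20 to 120 N. Pads are 22 mm wide; open, the fingers measure 114 mm over their backs; the gripper's body (76 mm by 85 mm) begins 54 mm behind the grasp point. The pads swing forward as they close: fully open they stand 13 mm farther back than shut.
Start: joints at [-1.457, 0.053, 1.613, -0, 1.476, -0.119], TCP at [0.144, -0.608, 0.231] pointing down, gripper open.
Joint ranges: [-3.01, 3.01], [-1.01, 2.22], [0.06, 2.58], [-1.02, 4.17], [0.09, 2.62], [-3.14, 3.14]. Speed limits (rad/s): [2.57, 2.57, 3.14, 3.14, 3.14, 3.14].

## Interface

Orientations are given as [roll, pitch, yaw] about the fixed x, y, z axes, in that order (R = Rz(yaw) Ry(pitch) Rx(roll)).
In Python, from plant import get_state, read_camera, camera_model, finish_job, outline_of, landmark_of gives the robot as it stands. The module is installed in compiled form; this text tells all that it offers.
- The arm moves only by the tool arm_command, never from a script. Its argument "series" is text: rows parted by semicolons, each of 7 numbers parted by spaces: the finger opening in cm, from 0 to 8.54, then the shift along the world's x, y, z in cm, then the turn, a rotation vector about the world's x, y, z in rad. A call has 1 to 10 rows; each row shifts and turns the commanded pose from where the row before left it; what a row does not reach is not made up. A row lasts 1/8 s, in which the tool goes at most 62.5 mm and 10.7 degrees, less where a joint would pass 70% of its speed; a pose out of reach is approached as far as the arm can. A call is refused whole if a number of a shift passes 6.25 or a number of a turn 0.188, either way. A call with a gripper value outside its range is refused whole. The fingers move at their own pace and stop on an object; the grip force is fixed at half the most. Time passes only in rows, so rows that do not move let the fingers close. It gives the time, the measured TCP pose, the force and the opening at its end, in the units of the state.
- get_state(): the state, without advancing time (a new reading comes with each control period).
- read_camera(name): name is "side" or "top"; returns (picture, depth): 384x512x3 uint8, red, green, blue; 384x512 float32, m along the optical axis (not along the pixel's ray), 0 where there is no reading.
- camera_model(name): a dict with "mtx" (3x3 intrinsics, pixels), "T" (4x4, takes a point from camera to world coordinates). Camera axes: x right, y down, z forward; pixel columns grow to the right and rows downward; lengths in m; the calibration is good to about 2 mm. A picture is of the moment at which its call begins. camera_model takes no time and is no camera call.
- finish_job(): hands the job in, once; it reports no verdict.
Trained networks look in the newest picture that a camera, given by its name, has taken for a name from the list of things; names that differ only in an ending like _2 or _b are one class to them, and where a whole thing is asked for, a point or a joint stands for the part that bears it (a point fixed in the world has none). Each returns a list of dicts, best first, with "conf" (0 to 1); they miss things now and then, are a little off and sometimes report something else, mostly with a low value. They report only what shows in the picture. A call takes as long as a camera call.
- outline_of(camera, label): "pixels" (384x512 bool, what is visible of it) and "at" ([column, row] as shares, 0 to 1, of the picture: columns of its width, rows of its height, amid what is visible of it).
- landmark_of(camera, label): "at" ([column, row] as shares, 0 to 1, of the picture: columns of its width, rows of its height: a listed point, or the origin of a listed thing).
The state is a dict: "clock": time; "joint_pos": joint angles; "joint_velocities": joint speeds; "joint_torque": joint torques, N m; "ee_pos": TCP position; "eef_rot": TCP orientation; "wrist_force": force on the tool from outside, world axes, zero at the start; "moment": the same for the moment, N m; "finger_gap": opening from 0.0 (shut) to 1.0 (fully open).
Only numpy, scipy, OpenCV 4.12 (cv2) and the standard library are available. Lean on these libraries where they do the work, as an engineer would, in place of code of your own. Each camera call takes 0.05 s, during which the arm holds its last target.

## Task

Get the board test jig ready: first move every power adapter lying about its bed into the open grey tray, then lay the test board flat in the nest and set the loose clamp arm in its open position, its eye in line on top of the hinge post and its nose on the curved rail near the open-side stop. Push the hinge pin down through both eyes until its knob sits fully home on the arm, and only then swing the arm along the rail, over the board, until it rests against the closed-side stop. Leave the meter and the breadboard where they are.

Things in the scene. Friction and masses are not known exactly. Their poses are not given: they have to be found in the camera images.
- jig: Board test jig, fixed to the bench. Aluminium bed plate 270 (x) x 310 (y) x 12 mm, reaching x -135..135, y -120..190 mm from the origin, which is on the bench surface under the nest's centre. x points from the curved rail to the hinge post (about away from the robot), y from the closed side to the open side.
- jig_nest (a point): Centre of the nest on the bed's upper surface (12 mm above the bench), axes as the jig. The nest is bounded by 8 black guides, 8 mm high, leaving 61 (x) x 105 (y) mm for the board; between the guides on the two long sides (y -36..36 mm) it is open for fingers.
- jig_pivot (a point): Hinge axis at the upper face of the fixed hinge post: a steel tube 40 mm outside, 13 mm bore, upright, top 48 mm above the bench, bore open down to the bed 36 mm below. 10 mm down the bore two sprung balls, facing each other, pinch the pin, so the last 20 mm take a push of some 2 to 6 N (keep the pin upright while pushing) and the pin then stays.
- jig_rest (a point): Rail's closed end. The curved rail (14 mm wide, 200 mm radius about the hinge axis, top 48 mm above the bench) has at each end a dark stop post, 70 mm above the bench. This point, on the rail's top at jig -x from the hinge axis, is where the arm's nose lies when against the closed-side stop; against the open-side stop the arm stands 62 degrees round towards jig +y.
- tray: Open grey tray, fixed, 210 x 210 x 35 mm, walls and floor 5 mm; origin under its centre, axes along its sides.
- adapter0_c (a point): Centre of a black plug-in power adapter (two to four are present, all alike), block 66 (own x) x 38 (y) x 42 (z) mm, 140 g, lying on the jig's bed at the start.
- adapter1_c (a point): Centre of a black plug-in power adapter (two to four are present, all alike), block 66 (own x) x 38 (y) x 42 (z) mm, 140 g, lying on the jig's bed at the start.
- adapter2_c (a point): Centre of a black plug-in power adapter (two to four are present, all alike), block 66 (own x) x 38 (y) x 42 (z) mm, 140 g, lying on the jig's bed at the start.
- adapter3_c (a point): Centre of a black plug-in power adapter (two to four are present, all alike), block 66 (own x) x 38 (y) x 42 (z) mm, 140 g, lying on the jig's bed at the start.
- board_c (a point): Test board: white carrier 56 (own x) x 100 (own y) x 18 mm with a black square socket 34 x 34 mm standing 16 mm above it at the middle; 130 g. The point is the carrier's centre, 9 mm above its underside. Its long side (own y) goes along the nest's y, either way round. When it is home the socket's top is 2 mm below the arm's path.
- clamp_grip (a point): Loose clamp arm, 220 g: flat aluminium bar 24 wide, 12 mm thick, 235 mm overall, with a round eye (40 mm outside, 13 mm bore) at one end. This point is the centre of the black grip block on its top, 50 (along the bar) x 20 x 34 mm high; 29 mm above the bar's underside and 100 mm from the eye's centre. The arm's own x points from nose to eye. It balances near the grip.
- clamp_eye (a point): Centre of the arm's eye, at its underside (the upper face is 12 mm higher).
- clamp_nose (a point): Point on the underside of the arm, 200 mm from the eye's centre along the bar, that rides on the rail (the bar goes on 13.5 mm beyond it).
- pin_knob (a point): Hinge pin, steel, 60 g, upright: dark round knob 26 mm diameter, 36 mm high, on a shaft 10 mm diameter and 42 mm long with a tapered tip (9 mm long, 4 mm across at the end). The point is the knob's centre, 18 mm above its shoulder and 18 mm below its top. z points from tip to knob. It starts standing loosely in a round grey stand 44 mm in diameter and 50 mm high (foot 60 mm), its shoulder on the stand's rim.
- pin_tip (a point): End of the pin's tip, 42 mm below its shoulder.
- pin_shoulder (a point): Underside of the knob, on the pin's axis; home when it sits on the arm's upper face, 12 mm above the post's top.
- meter: Bystander: grey hand-held meter 160 x 80 x 34 mm, origin under its centre.
- breadboard: Bystander: white breadboard 55 x 165 x 10 mm, origin under its centre.

How it is judged:
On the way, in this order (a step that is already met when the one before it is completed fails the run):
1. every adapter is in the tray (x of adapter0_c in the frame of tray between -0.1 and 0.1 m and y of adapter0_c in the frame of tray between -0.1 and 0.1 m and z of each of adapter0_c, adapter1_c, adapter2_c, adapter3_c in the frame of tray below 0.05 m and x of adapter1_c in the frame of tray between -0.1 and 0.1 m and y of adapter1_c in the frame of tray between -0.1 and 0.1 m and x of adapter2_c in the frame of tray between -0.1 and 0.1 m and y of adapter2_c in the frame of tray between -0.1 and 0.1 m and x of adapter3_c in the frame of tray between -0.1 and 0.1 m and y of adapter3_c in the frame of tray between -0.1 and 0.1 m), for 0.2 s.
2. the board is flat in the nest and the arm's eye is in line on the hinge post, the arm level with its nose well away from the closed-side stop (x of board_c in the frame of jig_nest between -0.005 and 0.005 m and y of board_c in the frame of jig_nest between -0.005 and 0.005 m and z of board_c in the frame of jig_nest below 0.012 m and angle between the y axis of board_c and the y axis of jig_nest, either way round below 0.1 rad and angle between each of board_c, clamp_eye's own z axis and vertical below 0.06 rad and distance between clamp_eye and jig_pivot below 0.007 m and horizontal distance between clamp_nose and jig_rest above 0.07 m), for 0.2 s.
3. the pin is pushed fully home through both eyes with the arm still open (distance between clamp_eye and jig_pivot below 0.007 m and angle between clamp_eye's own z axis and vertical below 0.06 rad and distance between pin_shoulder and clamp_eye below 0.0195 m and z of pin_shoulder in the frame of jig_pivot below 0.0165 m and horizontal distance between pin_tip and jig_pivot below 0.006 m and angle between pin_knob's own z axis and vertical below 0.2 rad and horizontal distance between clamp_nose and jig_rest above 0.07 m), for 0.2 s.
4. the arm is swung over the board against the closed-side stop (distance between clamp_eye and jig_pivot below 0.007 m and angle between clamp_eye's own z axis and vertical below 0.06 rad and distance between pin_shoulder and clamp_eye below 0.0195 m and z of pin_shoulder in the frame of jig_pivot below 0.0165 m and horizontal distance between pin_tip and jig_pivot below 0.006 m and angle between pin_knob's own z axis and vertical below 0.2 rad and horizontal distance between clamp_nose and jig_rest below 0.012 m), for 0.2 s.
At the end, for the whole second after the job is handed in: All adapters lie in the tray; the board is flat in the nest (5 mm, 0.1 rad); the arm's eye is in line on the hinge post (7 mm), the pin through both with its shoulder on the arm (within 4.5 mm), the arm's nose within 12 mm of the closed rest point; all at rest (all of step 1 and all of step 4 and x of board_c in the frame of jig_nest between -0.005 and 0.005 m and y of board_c in the frame of jig_nest between -0.005 and 0.005 m and z of board_c in the frame of jig_nest below 0.012 m and angle between the y axis of board_c and the y axis of jig_nest, either way round below 0.1 rad and angle between board_c's own z axis and vertical below 0.06 rad and linear speed of each of adapter0, adapter1, adapter2, adapter3, board, clamp, pin below 0.03 m/s); the robot touches nothing.
It fails at once if the meter is pushed more than 30 mm away (distance of meter from where it was at the start of the episode above 0.03 m).
It fails at once if the breadboard is pushed more than 30 mm away (distance of breadboard from where it was at the start of the episode above 0.03 m).
Of adapter0, adapter1, adapter2, adapter3 only 2 to 4 are there at a start; the rules pass over those that are not, and their reading is None.
At some moment in a run one of adapter0, adapter1, adapter2, adapter3 may be knocked a few centimetres aside while the robot is not near it.
It also fails if it takes over 210 s, if anything falls off the work surface, if the arm or the gripper's body presses on something with over 40 N, if the wrist force passes 120 N, or if a joint passes its speed limit or range.

## Working session

There is one attempt and no reset: what is moved stays moved. The work goes in short steps, Python scripts to look and compute and a tool call to move; the robot and the scene stay as the last step left them, time stands still between calls to the robot, and variables do not carry over. Pictures are saved under pics/ and viewed, and the job is handed in when it is done.

Besides the shell and the picture viewer there is one more tool, called after "Emit:" as a command line: name --argument value ..., lists and objects as JSON in quotes. arm_command: Moves the arm, as the interface text tells. Its arguments: {"type":"object","properties":{"series":{"type":"string"}},"required":["series"]}

```bash
mkdir -p pics; ls
cat > h.py <<'E'
import numpy as np, cv2
from plant import *
def snap(n,tag):
    im,d=read_camera(n); cv2.imwrite(f'pics/{tag}.png',cv2.resize(im[:,:,::-1],(800,600))); return im,d
def w(n,u,v,z):
    """pixel -> world at depth z"""
    m=camera_model(n);K=m['mtx'];T=m['T']
    p=np.array([(u-K[0,2])/K[0,0]*z,(v-K[1,2])/K[1,1]*z,z,1]);return (T@p)[:3]
def wz(n,u,v,h):
    m=camera_model(n);K=m['mtx'];T=m['T']
    r=T[:3,:3]@np.array([(u-K[0,2])/K[0,0],(v-K[1,2])/K[1,1],1]);o=T[:3,3]
    return o+r*(h-o[2])/r[2]
def proj(n,P):
    m=camera_model(n);K=m['mtx'];T=np.linalg.inv(m['T'])
    p=T[:3,:3]@np.asarray(P)+T[:3,3];q=K@p;return q[:2]/q[2]
def cloud(n,d):
    m=camera_model(n);K=m['mtx'];T=m['T']
    v,u=np.mgrid[:384,:512]
    P=np.stack([(u-K[0,2])/K[0,0]*d,(v-K[1,2])/K[1,1]*d,d],-1)
    return P@T[:3,:3].T+T[:3,3]
E
python3 - <<'E'
from h import *
np.set_printoptions(precision=3,suppress=True)
for n in('side','top'):
    snap(n,n+'0');m=camera_model(n);print(m)
    for l in ['jig','jig_nest','jig_pivot','jig_rest','tray','adapter0_c','board_c','clamp_grip','clamp_eye','clamp_nose','pin_knob','pin_shoulder','meter','breadboard']:
        print(n,l,[(np.round(np.array(r['at'])*[512,384],1),round(r['conf'],2)) for r in landmark_of(n,l)])
print(get_state())
E
```

```text
pics
{'mtx': array([[439.13 ,   0.   , 263.244],
       [  0.   , 439.13 , 189.339],
       [  0.   ,   0.   ,   1.   ]]), 'T': array([[-0.774, -0.324,  0.544, -0.092],
       [-0.633,  0.407, -0.659,  0.777],
       [-0.007, -0.854, -0.52 ,  0.669],
       [ 0.   ,  0.   ,  0.   ,  1.   ]])}
side jig [(array([263.1, 198.9]), 0.69), (array([240.2, 206. ]), 0.3)]
side jig_nest [(array([259.9, 194.6]), 0.83)]
side jig_pivot [(array([232.2, 171.4]), 0.68), (array([246.1, 280.7]), 0.34)]
side jig_rest []
side tray [(array([172.7, 302.9]), 0.69), (array([349.1, 165.6]), 0.66)]
side adapter0_c [(array([277.1, 195.1]), 0.61)]
side board_c [(array([146.8, 269.7]), 0.63)]
side clamp_grip [(array([210.8, 254.3]), 0.81), (array([262.3, 198.9]), 0.39)]
side clamp_eye [(array([180.3, 247.5]), 0.69)]
side clamp_nose [(array([245.9, 282.7]), 0.6), (array([240.1, 201.2]), 0.24)]
side pin_knob [(array([172.7, 280.5]), 0.51)]
side pin_shoulder [(array([168.9, 287.2]), 0.68)]
side meter [(array([286.2, 155.7]), 0.77), (array([246.5, 282.8]), 0.24)]
side breadboard [(array([134.1, 238.5]), 0.61)]
{'mtx'
[... 783 characters left out ...]
, 0.63)]
top pin_knob [(array([112. , 222.2]), 0.52)]
top pin_shoulder [(array([115.6, 224.8]), 0.44)]
top meter [(array([353.7, 140.5]), 0.88), (array([372.5, 213.4]), 0.69), (array([235.5, 182.9]), 0.27)]
top breadboard [(array([155.4, 138.8]), 0.74)]
{'clock': 1.5, 'joint_pos': array([-1.457,  0.053,  1.613, -0.   ,  1.476, -0.119]), 'joint_velocities': array([ 0.   , -0.   ,  0.002,  0.001, -0.   , -0.002]), 'joint_torque': array([ -0.002, -39.368, -37.045,  -0.   ,   0.001,  -0.   ]), 'ee_pos': array([ 0.144, -0.608,  0.231]), 'eef_rot': array([3.142, 0.   , 0.233]), 'wrist_force': array([0.915, 0.05 , 0.457]), 'moment': array([-0.025, -0.017, -0.033]), 'finger_gap': 0.9996789889171469}
```

View pics/top0.png

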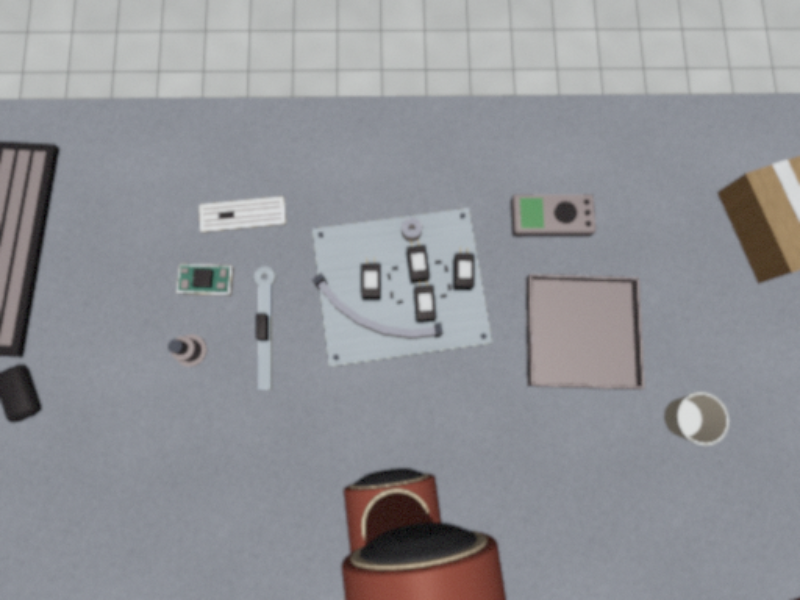

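View pics/side0.png

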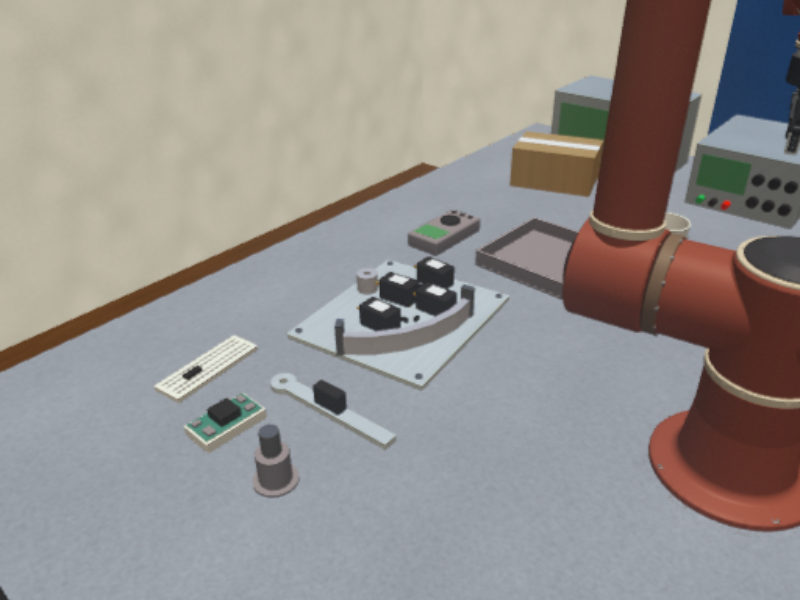

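The top view shows four adapters on the bed, at about (371,281), (418,264), (463,271) and (425,303) in the 800-px picture. The post is at (411,230) and the rail's closed stop at (438,329). The board is at (203,279), the clamp at (263,326), the pin at (187,348) and the tray at (584,332). Next I measure them.

Run:
```python
from h import *
np.set_printoptions(precision=4,suppress=True)
im,d=read_camera('top');C=cloud('top',d);np.save('C0.npy',C);np.save('im0.npy',im)
for l,h in [('adapter0_c',.054),('jig',.012),('tray',.035),('board_c',.018),('clamp_grip',.012),('pin_knob',.086),('meter',.034),('breadboard',.01)]:
    for r in outline_of('top',l):
        m=r['pixels']; 
        if m.sum()<20: continue
        P=C[m];z=P[:,2]
        c=wz('top',*(np.array(r['at'])*[512,384]),h)
        # rect on visible points near top height
        S=P[np.abs(z-h)<.008][:,:2]
        if len(S)>5:
            rc=cv2.minAreaRect((S*1000).astype(np.float32))
        else: rc=None
        print(l,round(r['conf'],2),m.sum(),'at',c,'z pct',np.percentile(z,[5,50,95]),'rect',np.round(rc[0],1) if rc else 0,np.round(rc[1],1) if rc else 0,round(rc[2],1) if rc else 0)
for l,h in [('jig',0),('jig_nest',.012),('jig_pivot',.048),('jig_rest',.048),('tray',0),('board_c',.009),('clamp_grip',.029),('clamp_eye',0),('clamp_nose',0),('pin_knob',.068)]:
    for r in landmark_of('top',l): print(l,round(r['conf'],2),wz('top',*(np.array(r['at'])*[512,384]),h))
cv2.imwrite('pics/zoomjig.png',cv2.resize(im[120:250,190:330,::-1],None,fx=5,fy=5,interpolation=cv2.INTER_CUBIC)[:600])
cv2.imwrite('pics/zoomL.png',cv2.resize(im[110:260,90:200,::-1],None,fx=4,fy=4,interpolation=cv2.INTER_CUBIC))
```

```text
adapter0_c 0.78 315 at [ 0.5234 -0.054   0.054 ] z pct [0.0401 0.0538 0.0572] rect [528.6 -45.7] [37.5 64.9] 88.9
jig 0.76 7641 at [0.5549 0.0146 0.012 ] z pct [0.0088 0.0125 0.0479] rect [571.5  -2.7] [270.8 310.1] 7.3
jig 0.27 78 at [0.4704 0.419  0.012 ] z pct [0.061  0.0842 0.0875] rect 0 0 0
tray 0.7 5308 at [ 0.4684 -0.3433  0.035 ] z pct [0.0023 0.0062 0.0351] rect [ 474.5 -345.7] [211.8 210.3] 87.2
tray 0.69 7592 at [0.5525 0.02   0.035 ] z pct [0.0087 0.0125 0.048 ] rect [582.9  24.1] [248.  214.4] 75.8
tray 0.24 337 at [ 0.5203 -0.0468  0.035 ] z pct [0.0275 0.0536 0.0572] rect [526.4 -35.9] [74.6 32.7] 21.5
board_c 0.82 765 at [0.5854 0.3677 0.018 ] z pct [-0.0006  0.0193  0.0343] rect [586.6 370. ] [101.2  56.8] 87.8
clamp_grip 0.9 834 at [0.5075 0.2526 0.012 ] z pct [0.0002 0.0119 0.0464] rect [495.5 258.3] [ 37.7 231.6] 89.5
pin_knob 0.63 102 at [0.4514 0.3949 0.086 ] z pct [0.0551 0.0842 0.0876] rect [453.4 392.9] [22.8 22.1] 47.3
meter 0.98 1364 at [ 0.691  -0.3031  0.034 ] z pct [0.0269 0.0349 0.0415] rect [ 703.1 -301.1] [156.1  79.5] 89.4
jig 0.72 [ 0.5651 -0.0331  0.    ]
jig_nest 0.66 [ 0.5707 -0.0414  0.012 ]
jig_pivot 0.27 [ 0.6855 -0.2998  0.048 ]
jig_rest 0.21 [ 0.6831 -0.0211  0.048 ]
tray 0.92 [ 0.4678 -0.3471  0.    ]
board_c 0.59 [0.5866 0.3738 0.009 ]
clamp_grip 0.98 [0.4943 0.2595 0.029 ]
clamp_grip 0.73 [0.447  0.4041 0.029 ]
clamp_eye 0.97 [0.5938 0.2568 0.    ]
clamp_eye 0.17 [ 0.4823 -0.0613  0.    ]
clamp_nose 0.8 [0.3898 0.2572 0.    ]
clamp_nose 0.33 [ 0.5804 -0.0408  0.    ]
pin_knob 0.68 [0.4491 0.3989 0.068 ]
pin_knob 0.68 [0.4856 0.2465 0.068 ]
```

Run:
```python
from h import *
np.set_printoptions(precision=4,suppress=True)
im,d=read_camera('side');C=cloud('side',d)
for l,h in [('adapter0_c',.054),('jig',.012),('tray',.035),('board_c',.018),('clamp_grip',.012),('pin_knob',.086)]:
    for r in outline_of('side',l):
        m=r['pixels'];P=C[m];z=P[:,2]
        if m.sum()<20: continue
        S=P[np.abs(z-h)<.006][:,:2]
        rc=cv2.minAreaRect((S*1000).astype(np.float32)) if len(S)>5 else None
        print(l,round(r['conf'],2),m.sum(),np.percentile(z,[5,50,95]),'rect',rc)
for l,h in [('jig',0),('jig_nest',.012),('jig_pivot',.048),('jig_rest',.048),('board_c',.009),('clamp_grip',.029),('clamp_eye',0),('clamp_nose',0),('pin_knob',.068),('adapter0_c',.033)]:
    for r in landmark_of('side',l): print(l,round(r['conf'],2),wz('side',*(np.array(r['at'])*[512,384]),h))
```

```text
adapter0_c 0.89 455 [0.0164 0.0465 0.0551] rect ((513.7008666992188, -36.673011779785156), (60.30987548828125, 98.24269104003906), 63.56930923461914)
adapter0_c 0.69 264 [0.0548 0.0774 0.087 ] rect ((446.49810791015625, 401.3853454589844), (25.496461868286133, 12.772605895996094), 56.83937454223633)
jig 0.69 4745 [0.0082 0.0127 0.0491] rect ((570.4994506835938, 2.4300384521484375), (272.3392639160156, 315.35986328125), 7.058367729187012)
tray 0.66 2062 [0.0022 0.0069 0.0343] rect ((479.1162414550781, -342.545166015625), (216.01889038085938, 200.933349609375), 87.21539306640625)
board_c 0.71 1104 [0.0032 0.0195 0.0345] rect ((584.6691284179688, 372.75262451171875), (100.96147918701172, 58.97799301147461), 85.94538116455078)
clamp_grip 0.66 1240 [0.0018 0.012  0.0459] rect ((494.69891357421875, 256.46002197265625), (234.20556640625, 37.251338958740234), 3.2127115726470947)
pin_knob 0.53 262 [0.0539 0.0771 0.087 ] rect ((452.3990173339844, 397.0230407714844), (23.120988845825195, 25.212003707885742), 40.764991760253906)
jig 0.75 [ 0.5724 -0.0239  0.    ]
jig_nest 0.59 [ 0.5801 -0.0237  0.012 ]
jig_nest 0.39 [ 0.5058 -0.0899  0.012 ]
jig_pivot 0.64 [ 0.6913 -0.0346  0.048 ]
jig_rest 0.56 [ 0.47   -0.0347  0.048 ]
jig_rest 0.28 [0.548  0.3993 0.048 ]
jig_rest 0.25 [ 0.662  -0.2454  0.048 ]
board_c 0.69 [0.5938 0.3727 0.009 ]
clamp_grip 0.66 [0.5039 0.245  0.029 ]
clamp_eye 0.81 [0.5924 0.263  0.    ]
clamp_nose 0.57 [0.3999 0.2548 0.    ]
pin_knob 0.78 [0.461  0.3973 0.068 ]
adapter0_c 0.94 [ 0.5349 -0.0364  0.033 ]
```

View pics/zoomjig.png

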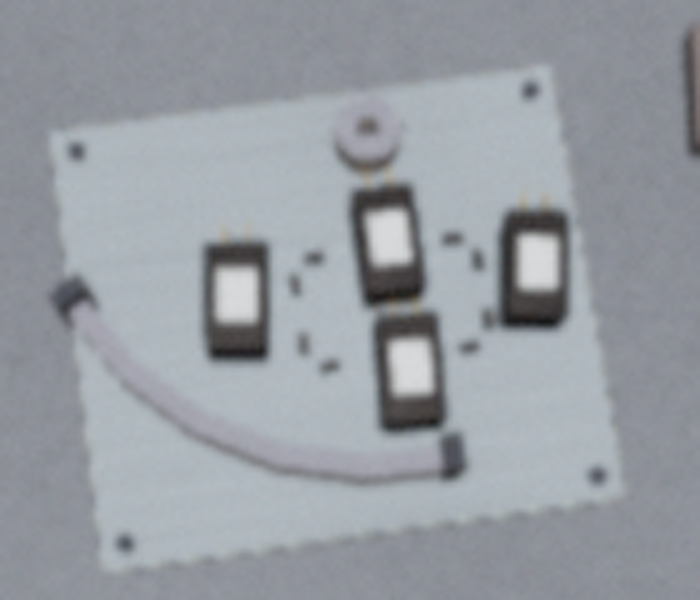

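View pics/zoomL.png

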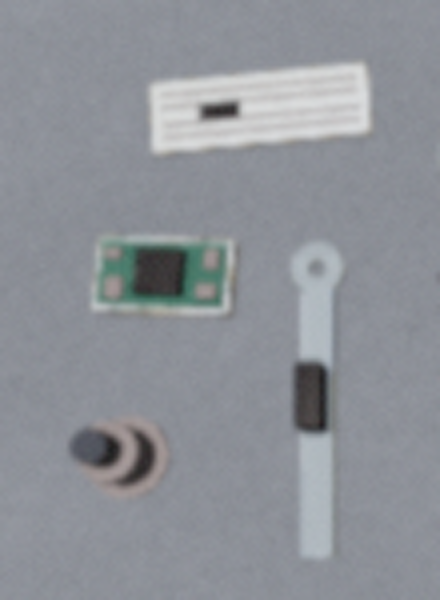

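```bash
cat > m.py <<'E'
from h import *
from scipy import ndimage
np.set_printoptions(precision=4,suppress=True)
def comps(C,z0,z1,box,minn=8):
    x0,x1,y0,y1=box
    m=(C[...,2]>z0)&(C[...,2]<z1)&(C[...,0]>x0)&(C[...,0]<x1)&(C[...,1]>y0)&(C[...,1]<y1)
    l,n=ndimage.label(m)
    for i in range(1,n+1):
        k=l==i
        if k.sum()<minn: continue
        P=C[k];rc=cv2.minAreaRect((P[:,:2]*1000).astype(np.float32))
        print('n',k.sum(),'mean',P.mean(0),'rect c',np.round(rc[0],1),'sz',np.round(rc[1],1),'ang',round(rc[2],1),'bbox',np.round(np.r_[P[:,:2].min(0),P[:,:2].max(0)],3))
E
python3 - <<'E'
from m import *
for n in('top','side'):
    im,d=read_camera(n);C=cloud(n,d)
    print(n,'jig tops >.044');comps(C,.044,.09,(.40,.76,-.22,.2))
    print('stops>.062');comps(C,.061,.09,(.40,.76,-.22,.2),3)
    print('bed');comps(C,.008,.016,(.38,.76,-.22,.2),300)
    print('left objs');comps(C,.006,.1,(.3,.66,.18,.5))
    print('knob');comps(C,.075,.1,(.3,.66,.3,.5))
    print('grip');comps(C,.036,.055,(.3,.66,.2,.3))
    print('socket');comps(C,.028,.04,(.5,.66,.3,.45))
    print('tray');comps(C,.025,.045,(.3,.62,-.5,-.2))
E
```

```text
top jig tops >.044
n 119 mean [ 0.6742 -0.025   0.0482] rect c [673.9 -24.9] sz [35.6 37.2] ang 88.6 bbox [ 0.655 -0.043  0.693 -0.007]
n 292 mean [ 0.6045 -0.0347  0.0537] rect c [605.9 -35. ] sz [67.  37.8] ang 6.8 bbox [ 0.571 -0.055  0.64  -0.015]
n 292 mean [ 0.5876 -0.1207  0.054 ] rect c [ 589.3 -120.5] sz [37.6 66.7] ang 87.1 bbox [ 0.556 -0.141  0.623 -0.101]
n 289 mean [0.5717 0.053  0.0538] rect c [572.1  53. ] sz [34.8 64.8] ang 89.3 bbox [0.54  0.035 0.604 0.07 ]
n 499 mean [0.5063 0.0499 0.0514] rect c [510.9  47.8] sz [254.6  56. ] ang 66.2 bbox [ 0.466 -0.073  0.584  0.16 ]
n 299 mean [ 0.5281 -0.0455  0.0539] rect c [529.  -45.7] sz [37.5 65.3] ang 90.0 bbox [ 0.496 -0.064  0.562 -0.027]
stops>.062
n 38 mean [0.5735 0.1484 0.0693] rect c [573.8 148.5] sz [12.5 21.1] ang 33.3 bbox [0.564 0.138 0.584 0.16 ]
n 36 mean [ 0.4787 -0.0678  0.0695] rect c [478.2 -67.2] sz [11.8 20.3] ang 87.6 bbox [ 0.468 -0.073  0.489 -0.061]
bed
n 3629 mean [ 0.5378 -0.0418  0.0122] rect c [571.3  -2.8] sz [270.4 309.9] ang 7.1 bbox [ 0.42  -0.172  0.723  0.15 ]
n 2927 mean [0.6043 0.0579 
[... 2319 characters left out ...]
2 0.28 ]
n 992 mean [0.5781 0.379  0.0212] rect c [585.2 373. ] sz [102.  59.] ang 88.0 bbox [0.554 0.322 0.616 0.425]
n 760 mean [0.4443 0.4035 0.0481] rect c [450.9 400.5] sz [49.8 38.4] ang 52.4 bbox [0.429 0.376 0.479 0.42 ]
knob
n 142 mean [0.45   0.3993 0.084 ] rect c [451.  398.2] sz [24.1 24.7] ang 36.6 bbox [0.44  0.385 0.466 0.41 ]
grip
n 185 mean [0.4876 0.2608 0.044 ] rect c [490.8 258.5] sz [51.7 21.8] ang 3.2 bbox [0.465 0.247 0.516 0.27 ]
socket
n 198 mean [0.5841 0.3744 0.0335] rect c [585.5 373.3] sz [35.2 36.6] ang 86.0 bbox [0.567 0.355 0.605 0.391]
tray
n 418 mean [ 0.5149 -0.3156  0.0308] rect c [ 478.8 -342.5] sz [219.1 201.5] ang 87.8 bbox [ 0.382 -0.453  0.583 -0.231]
```

Emit:
arm_command --series "8.5 4.1 4.5 -0.5 0 0 -0.03; 8.5 4.1 4.5 -0.5 0 0 -0.03; 8.5 4.1 4.5 -0.5 0 0 -0.03; 8.5 4.1 4.5 -0.5 0 0 -0.03; 8.5 4.1 4.5 -0.5 0 0 -0.03; 8.5 4.1 4.5 -0.5 0 0 -0.03; 8.5 4.1 4.5 -0.5 0 0 -0.03; 8.5 4.1 4.5 -0.5 0 0 -0.03; 8.5 4.1 4.5 -0.5 0 0 -0.03; 5.8 4.1 4.5 -0.5 0 0 -0.01"

```text
clock: 4.65
ee_pos: [0.5555, -0.1565, 0.1815]
eef_rot: [3.141, -0.001, -0.047]
wrist_force: [0.6, -0.4, 0.2]
finger_gap: 0.808
```

Emit:
arm_command --series "5.8 1.7 1.8 0 0 0 0; 5.8 1.7 1.8 0 0 0 0; 5.8 0 0 -4 0 0 0; 5.8 0 0 -4 0 0 0; 5.8 0 0 -4 0 0 0; 5.8 0 0 -3 0 0 0; 5.8 0 0 -1.1 0 0 0; 5.8 0 0 0 0 0 0"

```text
clock: 5.65
ee_pos: [0.588, -0.1221, 0.0201]
eef_rot: [-3.141, 0.001, -0.047]
wrist_force: [0.3, -0.7, 1.1]
finger_gap: 0.681
```

Emit:
arm_command --series "3 0 0 0 0 0 0; 3 0 0 0 0 0 0; 3 0 0 0 0 0 0; 3 0 0 0 0 0 0; 3 0 0 2 0 0 0; 3 0 0 4 0 0 0; 3 0 0 5 0 0 0; 3 0 -1 1 0 0 0"

```text
clock: 6.65
ee_pos: [0.5906, -0.1328, 0.1459]
eef_rot: [3.139, -0.008, -0.046]
wrist_force: [0.5, 0.2, -1.5]
finger_gap: 0.434
```

Emit:
arm_command --series "3 -1.5 -5.2 0 0 0 0; 3 -1.5 -5.2 0 0 0 0; 3 -1.5 -5.2 0 0 0 0; 3 -1.5 -5.2 -2 0 0 0; 3 -1 -5.3 -2 0 0 0; 3 0 0 -4 0 0 0; 3 0 0 -3 0 0 0; 3 0 0 -1 0 0 0; 3 0 0 -0.4 0 0 0; 3 0 0 0 0 0 0"

```text
clock: 7.9
ee_pos: [0.5188, -0.3935, 0.0174]
eef_rot: [3.14, -0.001, -0.047]
wrist_force: [0.5, 0.8, -1.6]
finger_gap: 0.436
```

Emit:
arm_command --series "3 0 0 -0.3 0 0 0; 5.5 0 0 0 0 0 0; 5.5 0 0 0 0 0 0; 5.5 0 0 1 0 0 0; 5.5 0 0 4 0 0 0; 5.5 0 0 4 0 0 0; 5.5 0 0 3 0 0 0"

```text
clock: 8.78
ee_pos: [0.5188, -0.3937, 0.1365]
eef_rot: [3.14, -0.002, -0.047]
wrist_force: [-0.0, 0.7, -0.2]
finger_gap: 0.643
```

```bash
cat > look.py <<'E'
from m import *
import sys
for n in('top','side'):
    im,d=snap(n,n+sys.argv[1]);C=cloud(n,d)
    print(n,'jig');comps(C,.044,.06,(.40,.76,-.22,.2),60)
    if n=='top': print('tray');comps(C,.039,.056,(.36,.58,-.46,-.23),50)
E
python3 look.py 1
```

```text
top jig
n 125 mean [ 0.6737 -0.0248  0.0483] rect c [673.6 -24.8] sz [35.6 38.6] ang 88.6 bbox [ 0.654 -0.043  0.693 -0.007]
n 293 mean [ 0.6043 -0.0347  0.0539] rect c [605.4 -35.1] sz [66.2 38. ] ang 7.0 bbox [ 0.572 -0.055  0.639 -0.015]
n 292 mean [0.5714 0.053  0.0538] rect c [572.3  53. ] sz [34.9 64.6] ang 89.3 bbox [0.54  0.035 0.605 0.07 ]
n 417 mean [0.5026 0.0513 0.0483] rect c [506.8  50.3] sz [236.   45.7] ang 65.9 bbox [ 0.468 -0.063  0.573  0.154]
n 299 mean [ 0.5281 -0.0455  0.0538] rect c [528.7 -45.8] sz [37.7 64.5] ang 89.6 bbox [ 0.497 -0.065  0.561 -0.027]
tray
n 230 mean [ 0.5123 -0.3911  0.0469] rect c [ 518.3 -395.3] sz [39.1 64.6] ang 85.7 bbox [ 0.486 -0.414  0.552 -0.374]
side jig
n 81 mean [ 0.6726 -0.02    0.0474] rect c [672.2 -19.7] sz [37.6 40.8] ang 43.2 bbox [ 0.655 -0.044  0.693 -0.003]
n 220 mean [ 0.6004 -0.0277  0.052 ] rect c [604.1 -31.7] sz [65.9 40.2] ang 3.9 bbox [ 0.571 -0.053  0.637 -0.01 ]
n 239 mean [ 0.5248 -0.0385  0.052 ] rect c [528.2 -42.7] sz [68.8 41. ] ang 4.8 bbox [ 0.494 -0.066  0.562 -0.021]
n 465 mean [0.5059 0.0574 0.0484] rect c [506.8  50.7] sz [257.  56.] ang 67.0 bbox [ 0.466 -0.073  0.575  0.163]
n 254 mean [0.5683 0.061  0.0523] rect c [572.   58.2] sz [38.7 69.2] ang 87.5 bbox [0.537 0.038 0.606 0.077]
```

View pics/top1.png

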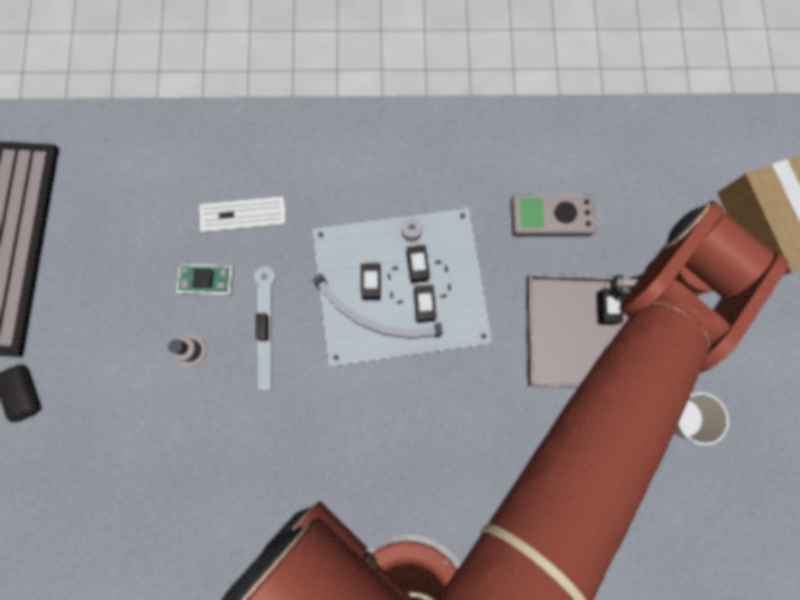

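The first adapter is in the tray, at about (610,307), and the other three have not moved. Next is the one by the post.

Emit:
arm_command --series "5.5 1.4 5.9 0 0 0 0.03; 5.5 1.4 5.9 0 0 0 0.03; 5.5 1.4 5.9 0 0 0 0.03; 5.5 1.4 5.9 0 0 0 0.03; 5.5 1.4 5.9 0 0 0 0.03; 5.5 1.5 6 -1 0 0 0.02; 5.5 0 0.3 -4 0 0 0; 5.5 0 0 -4 0 0 0; 5.5 0 0 -2.7 0 0 0; 5.5 0 0 0 0 0 0"

```text
clock: 10.12
ee_pos: [0.5998, -0.0342, 0.0124]
eef_rot: [-3.138, 0.007, 0.123]
wrist_force: [-1.3, 3.7, -2.6]
finger_gap: 0.642
```

Emit:
arm_command --series "3 0 0 0 0 0 0; 3 0 0 0 0 0 0; 3 0 0 0 0 0 0; 3 0 0 2 0 0 0; 3 0 0 4 0 0 0; 3 0 0 5 0 0 0; 3 0 -1 0 0 0 0"

```text
clock: 11.0
ee_pos: [0.6074, -0.0458, 0.1344]
eef_rot: [3.138, -0.012, 0.124]
wrist_force: [0.8, -0.5, -1.3]
finger_gap: 0.435
```

Emit:
arm_command --series "3 -2.5 -5 0 0 0 -0.03; 3 -2.5 -5 0 0 0 -0.03; 3 -2.5 -5 0 0 0 -0.03; 3 -2.5 -5 0 0 0 -0.03; 3 -2.5 -5 0 0 0 -0.03; 3 -2.5 -5 0 0 0 -0.02; 3 -2.7 -4.9 0 0 0 0; 3 0 0 -4 0 0 0; 3 0 0 -4 0 0 0; 3 0 0 0 0 0 0"

```text
clock: 12.25
ee_pos: [0.4233, -0.3916, 0.0422]
eef_rot: [-3.135, 0.006, -0.048]
wrist_force: [-0.1, -0.1, -1.0]
finger_gap: 0.441
```

Emit:
arm_command --series "3 0.3 0 0 0 0 0; 3 0 0 -1.5 0 0 0; 3 0 0 -1 0 0 0; 3 0 0 0 0 0 0; 3 0 0 0 0 0 0"

```text
clock: 12.88
ee_pos: [0.4292, -0.3943, 0.0214]
eef_rot: [3.142, -0.0, -0.047]
wrist_force: [0.8, -0.3, -1.8]
finger_gap: 0.435
```

Emit:
arm_command --series "3 0 0 -0.5 0 0 0; 3 0 0 -0.4 0 0 0; 5.5 0 0 0 0 0 0; 5.5 0 0 0 0 0 0; 5.5 0 0 1 0 0 0; 5.5 0 0 4 0 0 0; 5.5 0 0 4 0 0 0; 5.5 0 0 3 0 0 0"

```text
clock: 13.88
ee_pos: [0.4298, -0.395, 0.1357]
eef_rot: [3.139, -0.002, -0.047]
wrist_force: [1.0, 0.1, 0.2]
finger_gap: 0.645
```

```bash
python3 look.py 2
```

```text
top jig
n 123 mean [ 0.6735 -0.0246  0.0481] rect c [674.2 -24.9] sz [35.7 37.6] ang 88.3 bbox [ 0.655 -0.043  0.693 -0.007]
n 294 mean [0.5714 0.053  0.0535] rect c [572.1  52.8] sz [34.8 64.6] ang 89.6 bbox [0.54  0.035 0.604 0.07 ]
n 429 mean [0.5031 0.0525 0.0482] rect c [507.1  50.2] sz [235.8  47.7] ang 65.3 bbox [ 0.468 -0.063  0.574  0.154]
n 300 mean [ 0.5282 -0.0454  0.0536] rect c [528.4 -46. ] sz [37.9 66.7] ang 89.3 bbox [ 0.495 -0.065  0.562 -0.027]
tray
n 296 mean [ 0.5182 -0.3943  0.0471] rect c [ 518.3 -395.1] sz [38.5 64.9] ang 87.3 bbox [ 0.485 -0.414  0.551 -0.375]
n 204 mean [ 0.4278 -0.3884  0.0467] rect c [ 432.3 -394. ] sz [35.3 65.6] ang 88.3 bbox [ 0.399 -0.411  0.465 -0.375]
side jig
n 79 mean [ 0.6721 -0.0202  0.0476] rect c [672.4 -20.3] sz [38.  36.3] ang 50.2 bbox [ 0.653 -0.039  0.694 -0.003]
n 236 mean [ 0.5248 -0.0384  0.0522] rect c [527.6 -41.9] sz [67.4 42.7] ang 5.3 bbox [ 0.493 -0.064  0.563 -0.021]
n 460 mean [0.5063 0.0578 0.0483] rect c [507.5  51.7] sz [256.5  52.6] ang 66.6 bbox [ 0.465 -0.071  0.574  0.165]
n 259 mean [0.5678 0.0612 0.0523] rect c [570.7  57.9] sz [40.9 65.2] ang 85.5 bbox [0.538 0.037 0.604 0.079]
```

View pics/top2.png

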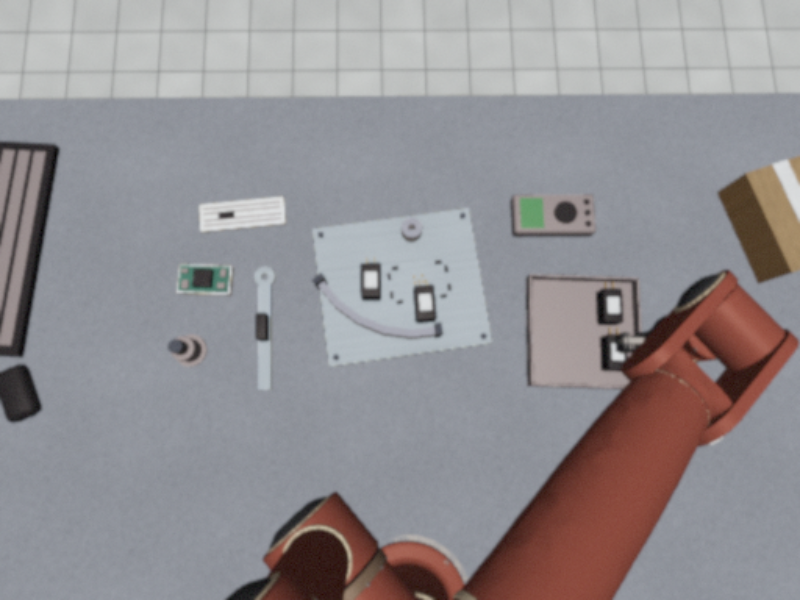

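The tray now holds two adapters, at (610,307) and (615,352). Next is the adapter at (425,303).

Emit:
arm_command --series "5.5 1.6 5.8 0 0 0 0.02; 5.5 1.6 5.8 0 0 0 0.02; 5.5 1.6 5.8 0 0 0 0.01; 5.5 1.6 5.8 0 0 0 0; 5.5 1.7 5.8 0 0 0 0; 5.5 1.7 5.9 0 0 0 0; 5.5 0 0 -4 0 0 0; 5.5 0 0 -4 0 0 0; 5.5 0 0 -2 0 0 0; 5.5 0 0 0 0 0 0"

```text
clock: 15.22
ee_pos: [0.5247, -0.0446, 0.0295]
eef_rot: [-3.14, 0.006, 0.003]
wrist_force: [-0.5, -0.9, -0.4]
finger_gap: 0.646
```

Emit:
arm_command --series "5.5 0 0 -1.5 0 0 0; 5.5 0 0 0 0 0 0; 3 0 0 0 0 0 0; 3 0 0 0 0 0 0; 3 0 0 0 0 0 0; 3 0 0 2 0 0 0; 3 0 0 4 0 0 0; 3 0 0 5 0 0 0; 3 0 -1 0 0 0 0; 3 0 0 0 0 0 0"

```text
clock: 16.48
ee_pos: [0.5264, -0.0556, 0.1264]
eef_rot: [-3.141, 0.001, 0.002]
wrist_force: [-0.5, 0.8, -2.2]
finger_gap: 0.437
```

Emit:
arm_command --series "3 -0.2 -6 0 0 0 -0.02; 3 -0.2 -6 0 0 0 -0.02; 3 -0.2 -6 0 0 0 -0.01; 3 0 -6.2 0 0 0 0; 3 0 0 -4 0 0 0; 3 0 0 -4 0 0 0; 3 0 0 -2 0 0 0; 3 0 0 -0.8 0 0 0; 3 0 0 0 0 0 0; 3 0 0 -0.5 0 0 0"

```text
clock: 17.73
ee_pos: [0.5228, -0.2982, 0.0165]
eef_rot: [3.139, -0.004, -0.047]
wrist_force: [0.9, 0.3, -1.7]
finger_gap: 0.437
```

Emit:
arm_command --series "3 0 0 0 0 0 0; 5.5 0 0 0 0 0 0; 5.5 0 0 0 0 0 0; 5.5 0 0 1 0 0 0; 5.5 0 0 4 0 0 0; 5.5 0 0 4 0 0 0; 5.5 0 0 3 0 0 0; 5.5 0 0 0 0 0 0"

```text
clock: 18.73
ee_pos: [0.5232, -0.2988, 0.1389]
eef_rot: [3.137, -0.007, -0.047]
wrist_force: [0.6, -0.0, -1.1]
finger_gap: 0.642
```

```bash
python3 look.py 3
```

```text
top jig
n 124 mean [ 0.6738 -0.0247  0.0483] rect c [673.7 -24.8] sz [35.6 37.4] ang 88.4 bbox [ 0.655 -0.043  0.693 -0.007]
n 289 mean [0.5717 0.053  0.0538] rect c [572.1  53.1] sz [35.  65.1] ang 89.2 bbox [0.54  0.035 0.605 0.07 ]
n 423 mean [0.5027 0.0511 0.0485] rect c [507.5  49.9] sz [235.4  47.8] ang 65.1 bbox [ 0.466 -0.063  0.575  0.154]
tray
side jig
n 80 mean [ 0.6719 -0.02    0.0474] rect c [673.6 -22.5] sz [37.3 40. ] ang 3.0 bbox [ 0.654 -0.042  0.692 -0.002]
n 457 mean [0.5061 0.0578 0.0483] rect c [507.1  51.3] sz [255.5  53.8] ang 66.8 bbox [ 0.465 -0.071  0.574  0.163]
n 256 mean [0.568  0.0607 0.0522] rect c [571.9  57.7] sz [68.7 41.1] ang 2.1 bbox [0.537 0.037 0.606 0.078]
```

View pics/top3.png

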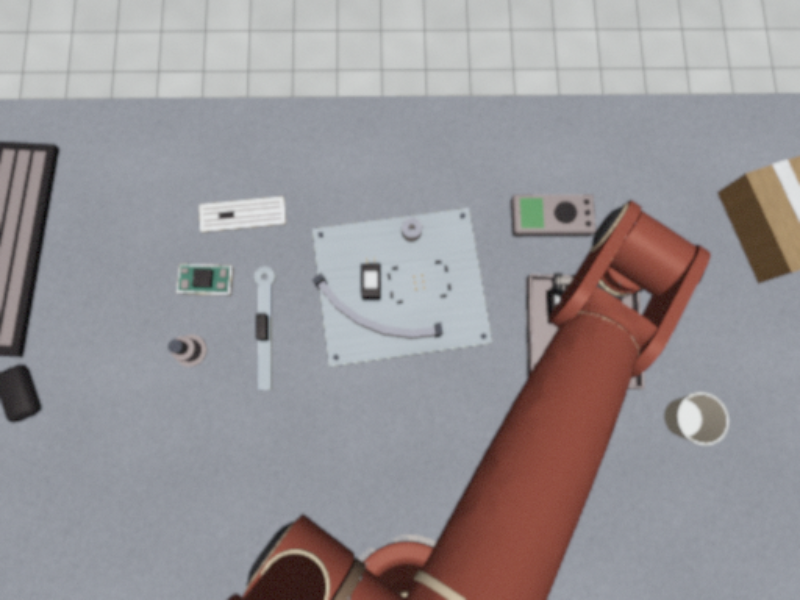

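The third adapter is in the tray, and only the one at (371,281) is left on the bed.

Emit:
arm_command --series "5.5 0.8 5.9 0 0 0 0.02; 5.5 0.8 5.9 0 0 0 0.02; 5.5 0.8 5.9 0 0 0 0; 5.5 0.8 5.9 0 0 0 0; 5.5 0.8 5.8 0 0 0 0; 5.5 0.9 5.8 0 0 0 0; 5.5 0 0 -4 0 0 0; 5.5 0 0 -4 0 0 0; 5.5 0 0 -2 0 0 0; 5.5 0 0 0 0 0 0"

```text
clock: 20.08
ee_pos: [0.568, 0.0547, 0.0316]
eef_rot: [-3.141, 0.005, -0.008]
wrist_force: [0.1, -0.5, 1.0]
finger_gap: 0.646
```

Emit:
arm_command --series "5.5 0 0 -1.7 0 0 0; 5.5 0 0 0 0 0 0; 3 0 0 0 0 0 0; 3 0 0 0 0 0 0; 3 0 0 0 0 0 0; 3 0 0 2 0 0 0; 3 0 0 4 0 0 0; 3 0 0 5 0 0 0; 3 0 -1 0 0 0 0; 3 0 0 0 0 0 0"

```text
clock: 21.32
ee_pos: [0.5699, 0.0443, 0.1276]
eef_rot: [3.142, -0.0, -0.008]
wrist_force: [-0.3, 0.2, -2.1]
finger_gap: 0.435
```

Emit:
arm_command --series "3 -2 -4.9 0 0 0 -0.02; 3 -2 -4.9 0 0 0 -0.02; 3 -2 -4.9 0 0 0 0; 3 -2 -4.9 0 0 0 0; 3 -2 -4.9 0 0 0 0; 3 -2 -4.9 0 0 0 0; 3 -2 -4.8 0 0 0 0; 3 0 0 -4 0 0 0; 3 0 0 -4 0 0 0; 3 0 0 -2 0 0 0"

```text
clock: 22.58
ee_pos: [0.4272, -0.2948, 0.0225]
eef_rot: [-3.136, 0.006, -0.048]
wrist_force: [0.8, -0.6, -0.7]
finger_gap: 0.437
```

Emit:
arm_command --series "3 0 0 -0.8 0 0 0; 3 0 0 -0.5 0 0 0; 3 0 0 0 0 0 0; 5.5 0 0 0 0 0 0; 5.5 0 0 0 0 0 0; 5.5 0 0 1 0 0 0; 5.5 0 0 4 0 0 0; 5.5 0 0 4 0 0 0; 5.5 0 0 3 0 0 0; 5.5 0 0 0 0 0 0"

```text
clock: 23.82
ee_pos: [0.432, -0.2989, 0.1386]
eef_rot: [3.137, -0.006, -0.047]
wrist_force: [0.4, 1.1, -0.1]
finger_gap: 0.649
```

Emit:
arm_command --series "8.5 1.3 5.7 0.2 0 0 0.17; 8.5 1.3 5.7 0.2 0 0 0.17; 8.5 1.3 5.7 0.2 0 0 0.17; 8.5 1.3 5.7 0.2 0 0 0.17; 8.5 1.3 5.7 0.2 0 0 0.17; 8.5 1.3 5.7 0 0 0 0.17; 8.5 1.3 5.7 0 0 0 0.17; 8.5 1.3 5.7 0 0 0 0.17; 8.5 1.3 5.7 0 0 0 0.17; 8.5 1.3 5.7 0 0 0 0.03"

```text
clock: 25.08
ee_pos: [0.5595, 0.2744, 0.1427]
eef_rot: [-3.14, 0.001, 1.515]
wrist_force: [0.6, -0.3, -0.1]
finger_gap: 0.997
```

Run:
```python
from m import *
im,d=snap('top','top4');C=cloud('top',d)
print('tray');comps(C,.039,.056,(.36,.58,-.46,-.23),50)
print('left objs');comps(C,.006,.1,(.3,.66,.18,.5),60)
im,d=snap('side','side4');C=cloud('side',d)
print('left objs');comps(C,.006,.1,(.3,.66,.18,.5),60)
```

```text
tray
n 293 mean [ 0.5416 -0.3084  0.0469] rect c [ 543.6 -309.2] sz [38.5 67.4] ang 89.6 bbox [ 0.51  -0.328  0.577 -0.29 ]
n 302 mean [ 0.518  -0.394   0.0471] rect c [ 518.4 -394.4] sz [39.2 64.9] ang 88.9 bbox [ 0.486 -0.414  0.551 -0.375]
n 313 mean [ 0.4311 -0.3942  0.0468] rect c [ 432.2 -395.7] sz [38.9 66.2] ang 87.3 bbox [ 0.399 -0.415  0.466 -0.375]
n 314 mean [ 0.4325 -0.2981  0.047 ] rect c [ 432.7 -298.8] sz [38.4 64. ] ang 87.2 bbox [ 0.401 -0.319  0.465 -0.279]
left objs
n 187 mean [0.5832 0.3994 0.0229] rect c [577.7 402.3] sz [66.1 45.2] ang 54.7 bbox [0.562 0.362 0.615 0.42 ]
n 653 mean [0.5012 0.2534 0.0175] rect c [495.5 257.6] sz [ 36.4 231.4] ang 89.6 bbox [0.38  0.239 0.611 0.275]
left objs
n 1065 mean [0.486  0.2612 0.0189] rect c [492.8 261.5] sz [ 37.8 232.8] ang 89.9 bbox [0.376 0.242 0.609 0.28 ]
n 998 mean [0.5781 0.3791 0.0211] rect c [586.4 372.8] sz [100.8  59.6] ang 87.3 bbox [0.555 0.321 0.617 0.424]
n 760 mean [0.4442 0.4036 0.0481] rect c [450.7 400.7] sz [46.  39.2] ang 50.6 bbox [0.429 0.376 0.475 0.42 ]
```

View pics/top4.png

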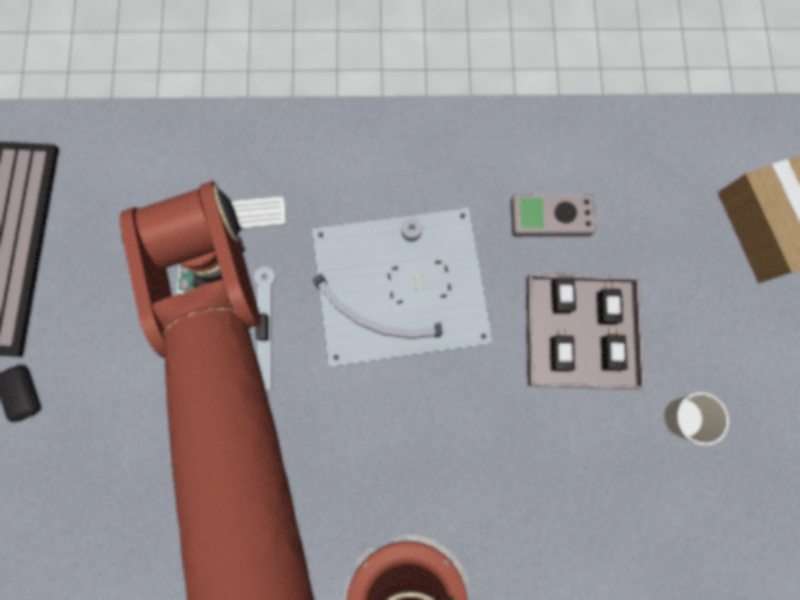

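All four adapters are in the tray. One was knocked about 2 cm but is still well inside. Now I grasp the board.

Emit:
arm_command --series "7.4 1.3 4.8 0 0 0 0; 7.4 1.4 4.8 0 0 0 0; 7.4 0 0 -4 0 0 0; 7.4 0 0 -4 0 0 0; 7.4 0 0 -2 0 0 0; 7.4 0 0 0 0 0 0; 7.4 0 0 0 0 0 0"

```text
clock: 26.05
ee_pos: [0.5883, 0.369, 0.0462]
eef_rot: [3.139, -0.001, 1.512]
wrist_force: [-0.2, 0.3, 0.2]
finger_gap: 0.871
```

Emit:
arm_command --series "7.4 -0.1 0.1 -2.5 0 0 0; 7.4 0 0 -1.3 0 0 0; 7.4 0 0 -0.2 0 0 0; 7.4 0 0 0 0 0 0; 7.4 0 0 0 0 0 0"

```text
clock: 26.68
ee_pos: [0.5869, 0.3701, 0.0055]
eef_rot: [3.14, -0.001, 1.513]
wrist_force: [-0.3, 0.2, -0.2]
finger_gap: 0.865
```

Emit:
arm_command --series "4.8 0 0 0 0 0 0; 4.8 0 0 0 0 0 0; 4.8 0 0 0 0 0 0; 4.8 0 0 0 0 0 0; 4.8 0 0 0 0 0 0"

```text
clock: 27.3
ee_pos: [0.587, 0.3702, 0.0056]
eef_rot: [3.14, -0.001, 1.513]
wrist_force: [0.3, 0.1, 5.4]
finger_gap: 0.632
```

Emit:
arm_command --series "4.8 0 0 2 0 0 0; 4.8 0 0 4 0 0 0; 4.8 0 0 4 0 0 0; 4.8 -0.2 -5.5 2 0 0 0.06; 4.8 -0.2 -5.5 0 0 0 0.06; 4.8 -0.2 -5.5 0 0 0 0.06; 4.8 -0.2 -5.5 0 0 0 0; 4.8 -0.1 -5.5 0 0 0 0; 4.8 0 -5.5 0 0 0 0; 4.8 0 0 0 0 0 0"

```text
clock: 28.55
ee_pos: [0.5768, 0.0365, 0.1247]
eef_rot: [-3.141, 0.001, 1.688]
wrist_force: [0.2, 1.8, -1.1]
finger_gap: 0.631
```

Run:
```python
from m import *
im,d=snap('side','side5');C=cloud('side',d)
```

```text
(no output)
```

View pics/side5.png

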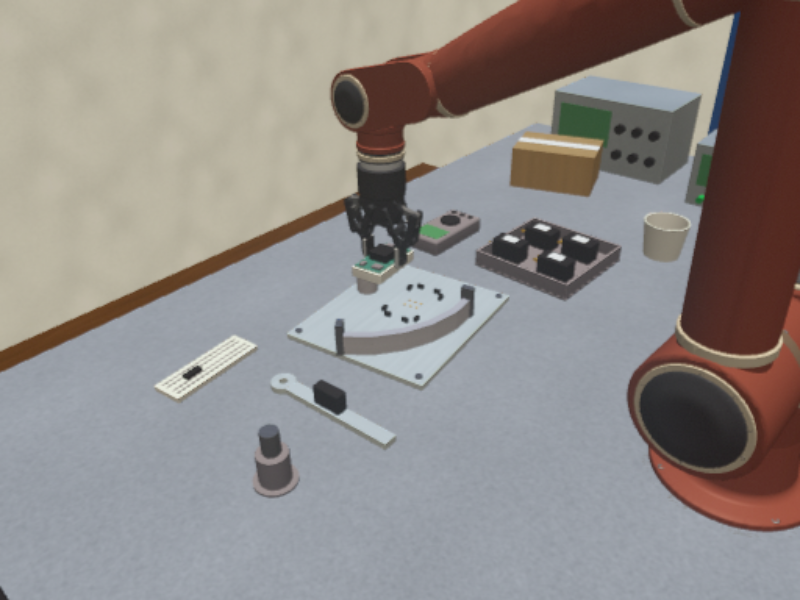

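Run:
```python
from m import *
im=cv2.resize(cv2.imread('pics/top4.png'),(512,384),interpolation=cv2.INTER_AREA)
g=im.max(2).astype(int)
m=np.zeros_like(g,bool);m[158:202,240:295]=g[158:202,240:295]<120
l,n=ndimage.label(m);pts=[]
for i in range(1,n+1):
    k=l==i
    if k.sum()<3: continue
    wgt=(140-g)*k;v,u=np.mgrid[:384,:512];c=(u*wgt).sum()/wgt.sum(),(v*wgt).sum()/wgt.sum()
    P=wz('top',*c,.018);pts.append(P);print(k.sum(),np.round(c,1),P)
pts=np.array(pts);print(len(pts),pts.mean(0))
# jig frame
a=np.radians(7.1);o=np.array([.5756,-.0375]);R=np.array([[np.cos(a),-np.sin(a)],[np.sin(a),np.cos(a)]])
print((pts[:,:2]-o)@R)
for n in('side','top'):
    im,d=read_camera(n);C=cloud(n,d)
    zz=get_state()['ee_pos']
    print(n,zz);comps(C,.125,.141,(.5,.66,-.05,.12),30);comps(C,.141,.156,(.5,.66,-.05,.12),30)
```

```text
0 nan<stdin>:11: RuntimeWarning: Mean of empty slice.
  ret = ret.dtype.type(ret / rcount)
Traceback (most recent call last):
IndexError: too many indices for array: array is 1-dimensional, but 2 were indexed
```

Run:
```python
from m import *
im=cv2.resize(cv2.imread('pics/top4.png'),(512,384),interpolation=cv2.INTER_AREA)
g=im.max(2).astype(float)
bg=ndimage.median_filter(g,15);D=np.clip(bg-g,0,None);D[D<18]=0
K=np.zeros_like(D);K[158:202,240:295]=D[158:202,240:295]
l,n=ndimage.label(K>0);pts=[];v,u=np.mgrid[:384,:512]
for i in range(1,n+1):
    k=l==i
    if k.sum()<3: continue
    wgt=K*k;c=(u*wgt).sum()/wgt.sum(),(v*wgt).sum()/wgt.sum()
    P=wz('top',*c,.018);pts.append(P);print(k.sum(),np.round(c,1),P)
pts=np.array(pts);print(len(pts),pts.mean(0))
a=np.radians(7.1);o=np.array([.5756,-.0375]);R=np.array([[np.cos(a),-np.sin(a)],[np.sin(a),np.cos(a)]])
print((pts[:,:2]-o)@R)
for n in('side','top'):
    im,d=read_camera(n);C=cloud(n,d)
    zz=get_state()['ee_pos']
    print(n,zz);comps(C,.125,.141,(.5,.66,-.05,.12),30);comps(C,.141,.156,(.5,.66,-.05,.12),30)
```

```text
18 [280.  167.3] [ 0.6124 -0.0757  0.018 ]
18 [285.2 171.6] [ 0.5989 -0.0907  0.018 ]
18 [252.3 171.3] [0.6015 0.0077 0.018 ]
17 [248.6 176.5] [0.5858 0.0193 0.018 ]
19 [287.1 183.4] [ 0.563  -0.0954  0.018 ]
18 [250.3 188.5] [0.5493 0.0149 0.018 ]
15 [283.4 189. ] [ 0.5461 -0.0836  0.018 ]
14 [255.4 192.9] [ 0.5358 -0.0002  0.018 ]
8 [ 0.5741 -0.038   0.018 ]
[[ 0.0318 -0.0424]
 [ 0.0166 -0.0557]
 [ 0.0313  0.0417]
 [ 0.0172  0.0551]
 [-0.0197 -0.0559]
 [-0.0196  0.0552]
 [-0.035  -0.0421]
 [-0.0349  0.0419]]
side [0.5768 0.0395 0.1245]
n 30 mean [ 0.5555 -0.0021  0.1333] rect c [556.9  -2.2] sz [ 8. 26.] ang 8.2 bbox [ 0.551 -0.015  0.561  0.01 ]
n 292 mean [0.5649 0.0721 0.1352] rect c [568.6  66.5] sz [74.9 55.7] ang 15.0 bbox [0.537 0.03  0.612 0.094]
n 236 mean [0.5733 0.0439 0.1495] rect c [574.   38.6] sz [54.5 75.5] ang 68.4 bbox [0.535 0.004 0.618 0.061]
top [0.5769 0.0403 0.1244]
n 92 mean [0.5717 0.0027 0.1378] rect c [580.7   6.1] sz [24.2 52.7] ang 89.1 bbox [ 0.554 -0.006  0.607  0.019]
n 95 mean [0.575  0.0767 0.1379] rect c [573.3  79.5] sz [50.9 27. ] ang 40.6 bbox [0.558 0.056 0.598 0.09 ]
```

Emit:
arm_command --series "4.8 -0.1 -3.9 0 0 0 0.007; 4.8 -0.1 -3.9 0 0 0 0; 4.8 0 0 -3 0 0 0; 4.8 0 0 -3 0 0 0; 4.8 0 0 -2 0 0 0; 4.8 0 0 0 0 0 0; 4.8 0 0 0 0 0 0; 4.8 0 0 0 0 0 0"

```text
clock: 29.7
ee_pos: [0.5764, -0.0383, 0.046]
eef_rot: [3.139, 0.001, 1.7]
wrist_force: [0.3, -0.7, -1.3]
finger_gap: 0.636
```

Run:
```python
from m import *
print(get_state()['ee_pos'],get_state()['eef_rot'])
for n in('side',):
    im,d=read_camera(n);C=cloud(n,d);cv2.imwrite('pics/s6.png',cv2.resize(im[140:250,170:320,::-1],None,fx=5,fy=5,interpolation=cv2.INTER_CUBIC))
```

```text
[ 0.5764 -0.0383  0.046 ] [3.1389 0.0009 1.7001]
```

View pics/s6.png

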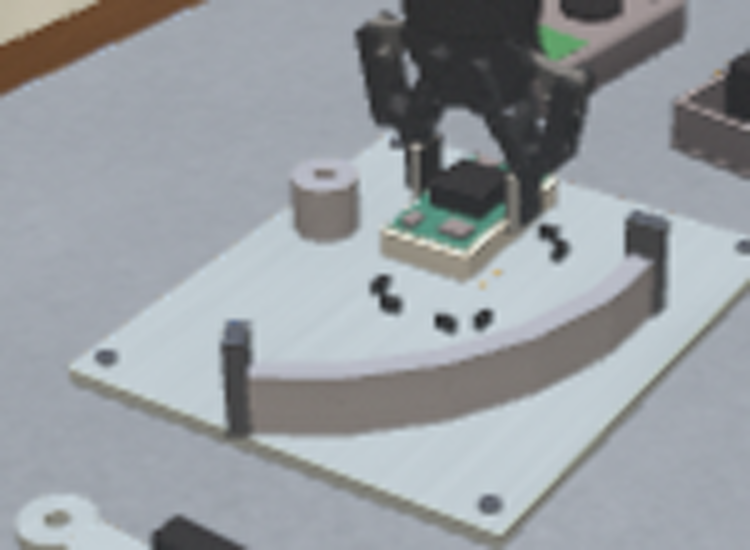

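Emit:
arm_command --series "4.8 -0.1 0.05 -1.3 0 0 0; 4.8 0 0 -0.6 0 0 0; 4.8 0 0 -0.4 0 0 0; 4.8 0 0 -0.3 0 0 0; 4.8 0 0 0 0 0 0; 4.8 0 0 0 0 0 0"

```text
clock: 30.5
ee_pos: [0.5743, -0.0378, 0.0185]
eef_rot: [3.141, 0.0, 1.7]
wrist_force: [0.2, 0.3, -1.1]
finger_gap: 0.632
```

Emit:
arm_command --series "4.8 0 0 -0.1 0 0 0; 4.8 0 0 0 0 0 0; 7 0 0 0 0 0 0; 7 0 0 0 0 0 0; 7 0 0 0 0 0 0; 7 0 0 2 0 0 0; 7 0 0 4 0 0 0; 7 0 0 4 0 0 0; 7 0 0 2 0 0 0"

```text
clock: 31.62
ee_pos: [0.5759, -0.0381, 0.1417]
eef_rot: [3.136, 0.002, 1.7]
wrist_force: [-0.0, 0.6, 0.5]
finger_gap: 0.821
```

Emit:
arm_command --series "7 -0.8 2.9 0 0 0 -0.17; 7 -0.8 2.9 0 0 0 -0.17; 7 -0.8 2.9 0 0 0 -0.17; 7 -0.8 2.9 0 0 0 -0.17; 7 -0.8 2.9 0 0 0 -0.17; 7 -0.8 2.9 0 0 0 -0.17; 4.5 -0.9 2.9 0 0 0 -0.17; 4.5 -0.9 2.9 0 0 0 -0.17; 4.5 -0.9 2.9 0 0 0 -0.17; 4.5 -0.9 2.9 0 0 0 -0.16"

```text
clock: 32.88
ee_pos: [0.4895, 0.2531, 0.1372]
eef_rot: [3.141, 0.001, 0.004]
wrist_force: [0.5, -1.2, -0.2]
finger_gap: 0.526
```

Run:
```python
from m import *
im,d=snap('top','top7');C=cloud('top',d)
print(get_state()['ee_pos'],get_state()['eef_rot'])
print('board');comps(C,.025,.06,(.5,.64,-.11,.03),30);comps(C,.04,.06,(.5,.64,-.11,.03),30)
cv2.imwrite('pics/t7z.png',cv2.resize(im[120:250,190:330,::-1],None,fx=5,fy=5,interpolation=cv2.INTER_CUBIC)[:600])
im,d=snap('side','side7')
C=np.load('C0.npy')
m=(C[...,2]>.007)&(C[...,2]<.02)&(C[...,1]>.2)&(C[...,1]<.3)&(C[...,0]>.36)&(C[...,0]<.56)
P=C[m][:,:2]
for lo,hi in((.38,.46),(.52,.56)):
    Q=P[(P[:,0]>lo)&(P[:,0]<hi)];print(Q.mean(0),Q[:,1].min(),Q[:,1].max())
vx,vy,x0,y0=cv2.fitLine(P.astype(np.float32),cv2.DIST_HUBER,0,.001,.001).ravel();print(np.degrees(np.arctan(vy/vx)),x0,y0)
m=(C[...,2]>.007)&(C[...,2]<.02)&(C[...,1]>.2)&(C[...,1]<.3)&(C[...,0]>.574)&(C[...,0]<.63)
print('eye',C[m].mean(0),C[m][:,:2].min(0),C[m][:,:2].max(0))
m=(C[...,2]>.040)&(C[...,1]>.2)&(C[...,1]<.3)&(C[...,0]>.4)&(C[...,0]<.56)
print('grip',C[m].mean(0),C[m][:,:2].min(0),C[m][:,:2].max(0))
```

```text
[0.4884 0.2558 0.1373] [-3.1393  0.0014  0.0027]
board
n 630 mean [ 0.5727 -0.037   0.035 ] rect c [574.1 -37.3] sz [57.1 99.7] ang 7.1 bbox [ 0.542 -0.088  0.608  0.015]
n 138 mean [ 0.5737 -0.0372  0.0464] rect c [574.1 -37.3] sz [34.2 33.9] ang 7.5 bbox [ 0.557 -0.055  0.592 -0.02 ]
[0.4197 0.253 ] 0.2403806488573168 0.26563766696127
[0.5412 0.2564] 0.24428788573928184 0.26871885244162264
1.1679221 0.45928577 0.25341636
eye [0.5916 0.2572 0.0118] [0.574  0.2387] [0.6114 0.2754]
grip [0.4916 0.2549 0.0452] [0.4682 0.245 ] [0.5148 0.2654]
```

View pics/t7z.png

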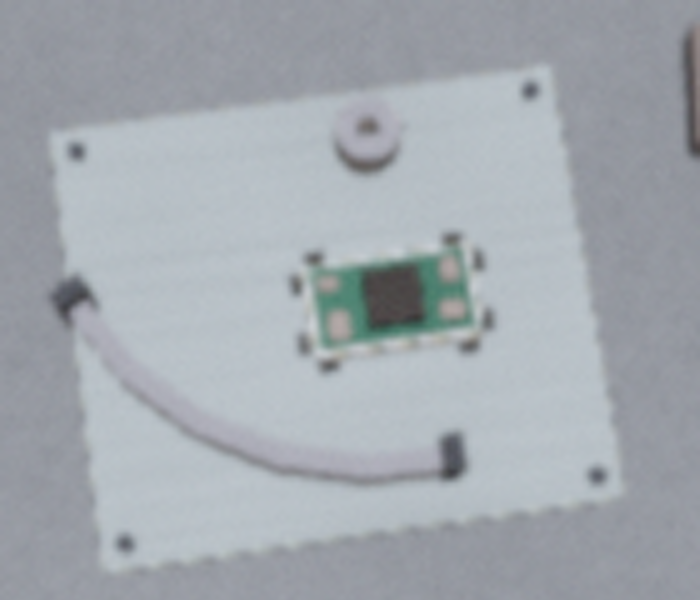

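View pics/side7.png

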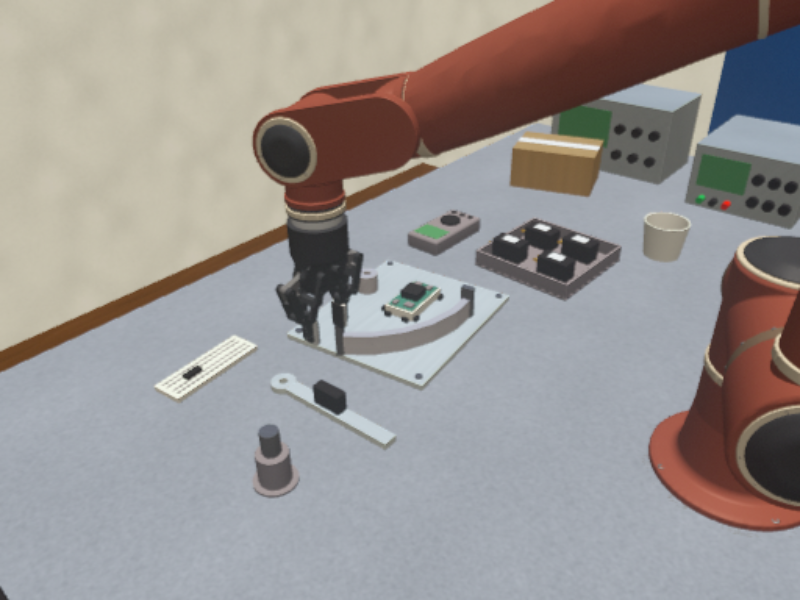

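The board sits flat between the eight guides, centre (574,-37) mm with its socket top at 46 mm. Next is the clamp arm.

Emit:
arm_command --series "4.5 0.3 -0.05 -4 0 0 0.021; 4.5 0 0 -4 0 0 0; 4.5 0 0 -2.5 0 0 0; 4.5 0 0 -1 0 0 0; 4.5 0 0 0 0 0 0; 4.5 0 0 0 0 0 0; 4.5 0 0 0 0 0 0"

```text
clock: 33.85
ee_pos: [0.4942, 0.2521, 0.0238]
eef_rot: [-3.141, -0.002, 0.031]
wrist_force: [0.8, 0.2, 0.2]
finger_gap: 0.528
```

Emit:
arm_command --series "4.5 -0.25 0.3 0 0 0 -0.006; 4.5 0 0 0 0 0 0; 4.5 0 0 -0.6 0 0 0; 4.5 0 0 0 0 0 0; 4.5 0 0 0 0 0 0"

```text
clock: 34.48
ee_pos: [0.4905, 0.2547, 0.0161]
eef_rot: [3.141, 0.0, 0.025]
wrist_force: [0.5, 1.1, 0.1]
finger_gap: 0.524
```

Emit:
arm_command --series "1.2 0 0 0 0 0 0; 1.2 0 0 0 0 0 0; 1.2 0 0 0 0 0 0; 1.2 0 0 0 0 0 0; 1.2 0 0 0 0 0 0; 1.2 0 0 2 0 0 0; 1.2 0 0 4 0 0 0; 1.2 0 0 4 0 0 0; 1.2 0 0 2 0 0 0; 1.2 0 0 0 0 0 0"

```text
clock: 35.72
ee_pos: [0.4915, 0.255, 0.1382]
eef_rot: [-3.141, -0.003, 0.025]
wrist_force: [0.5, 0.1, -2.5]
finger_gap: 0.217
```

Run:
```python
from m import *
s=get_state();print(s['ee_pos'],s['eef_rot'],s['finger_gap'],s['moment'])
for n in('side','top'):
    im,d=snap(n,n+'8');C=cloud(n,d);np.save('C8'+n,C)
    comps(C,.08,.135,(.36,.63,.2,.30),30)
```

```text
[0.4915 0.255  0.1382] [-3.1406 -0.0033  0.0248] 0.21706909203991778 [-0.0432  0.06    0.0404]
n 871 mean [0.4824 0.2594 0.1312] rect c [495.  259.1] sz [ 39.2 234.8] ang 90.0 bbox [0.378 0.239 0.612 0.279]
n 153 mean [0.5789 0.2468 0.1304] rect c [569.2 242.6] sz [86.4 25.9] ang 13.5 bbox [0.525 0.235 0.61  0.265]
```

View pics/side8.png

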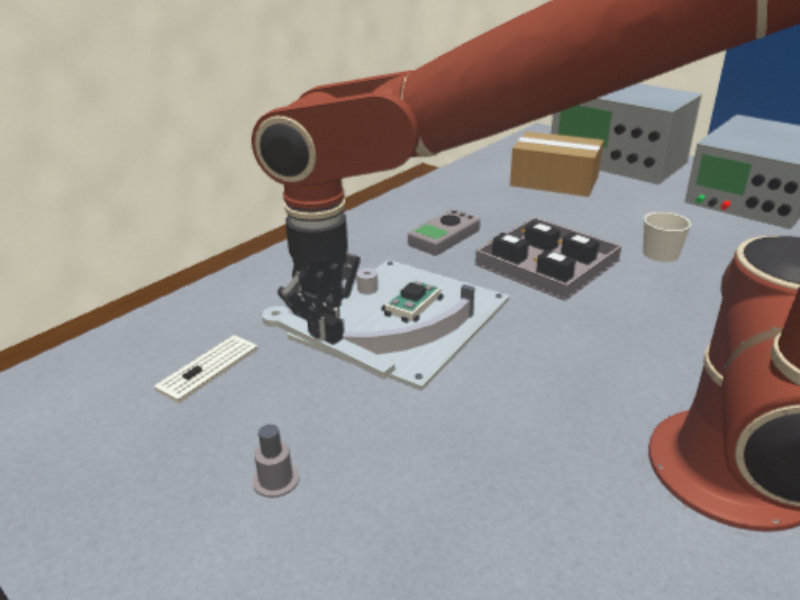

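Run:
```python
from m import *
C=np.load('C8side.npy')
m=(C[...,2]>.11)&(C[...,2]<.15)&(C[...,1]>.22)&(C[...,1]<.29)&(C[...,0]>.36)&(C[...,0]<.62)
P=C[m]
for lo in np.arange(.375,.62,.02):
    Q=P[(P[:,0]>lo)&(P[:,0]<lo+.02)]
    if len(Q):
        T=Q[Q[:,2]>Q[:,2].max()-.004]; print(round(lo,3),len(Q),np.percentile(Q[:,2],[20,50,80]),Q[:,1].min(),Q[:,1].max())
```

```text
0.375 118 [0.1264 0.1318 0.1336] 0.2395735173724567 0.265584725962032
0.395 96 [0.1288 0.1328 0.1339] 0.24060690461900924 0.26648333516501743
0.415 100 [0.1294 0.133  0.1339] 0.24177952443492945 0.2678669371212691
0.435 93 [0.1295 0.1327 0.1339] 0.24173133408994008 0.2676558405029008
0.455 126 [0.1317 0.1342 0.142 ] 0.24173182940715332 0.2682288384695576
0.475 75 [0.1291 0.1386 0.1471] 0.26293428407173214 0.27824152281437853
0.495 31 [0.125  0.1293 0.1337] 0.2652204119824788 0.2772616851852388
0.515 52 [0.127  0.1329 0.1342] 0.25088650146639324 0.26991412382146085
0.535 78 [0.1302 0.1332 0.1345] 0.2432976956071483 0.27022800456807905
0.555 73 [0.1295 0.1334 0.1342] 0.24534380057248006 0.27019577710369225
0.575 99 [0.1297 0.133  0.1342] 0.23978426661199181 0.2786593070057779
0.595 62 [0.1315 0.1332 0.1344] 0.23945681259830853 0.27778729577639466
```

Emit:
arm_command --series "1.2 1.4 -2.5 0 0 0 -0.11; 1.2 1.4 -2.5 0 0 0 -0.11; 1.2 1.4 -2.5 0 0 0 -0.11; 1.2 1.5 -2.6 0 0 0 -0.11; 1.2 1.5 -2.6 0 0 0 -0.11; 1.2 1.5 -2.6 0 0 0 -0.11; 1.2 1.5 -2.6 0 0 0 -0.11; 1.2 1.5 -2.6 0 0 0 -0.108; 1.2 0 0 0 0 0 0; 1.2 0 0 0 0 0 0"

```text
clock: 37.08
ee_pos: [0.6063, 0.05, 0.1342]
eef_rot: [3.139, 0.003, -0.853]
wrist_force: [-0.5, 0.0, -2.1]
finger_gap: 0.226
```

Emit:
arm_command --series "1.2 0 0 -2 0 0 0; 1.2 0 0 -2 0 0 0; 1.2 0 0 -1 0 0 0; 1.2 0 0 0 0 0 0; 1.2 0 0 0 0 0 0; 1.2 0 0 0 0 0 0"

```text
clock: 37.83
ee_pos: [0.6084, 0.0497, 0.0874]
eef_rot: [-3.14, -0.001, -0.853]
wrist_force: [1.0, -0.1, -2.2]
finger_gap: 0.22
```

Run:
```python
from m import *
s=get_state();print(s['ee_pos'],s['eef_rot'],s['finger_gap'],s['wrist_force'])
for n in('side','top'):
    im,d=snap(n,n+'9');C=cloud(n,d);np.save('C9'+n,C)
    comps(C,.076,.092,(.48,.73,-.08,.17),20)
    m=(C[...,2]>.076)&(C[...,2]<.092)&(C[...,0]>.645)&(C[...,0]<.73)&(C[...,1]>-.06)&(C[...,1]<.03)
    P=C[m]; print(len(P),P.mean(0) if len(P) else 0,P.min(0),P.max(0))
    cv2.imwrite(f'pics/{n}9z.png',cv2.resize(im[100:230,190:330,::-1],None,fx=5,fy=5,interpolation=cv2.INTER_CUBIC)[:600])
```

```text
[0.6084 0.0497 0.0874] [-3.1403 -0.0012 -0.8531] 0.22013558500773456 [ 1.0333 -0.0964 -2.2236]
n 39 mean [ 0.6802 -0.0243  0.0819] rect c [680.6 -24.5] sz [22.9 33.4] ang 49.8 bbox [ 0.663 -0.04   0.694 -0.006]
n 235 mean [0.5639 0.1001 0.0827] rect c [570.8  92.8] sz [ 24.  117.5] ang 41.2 bbox [0.526 0.042 0.602 0.143]
39 [ 0.6802 -0.0243  0.0819] [ 0.6632 -0.0398  0.077 ] [ 0.6942 -0.0057  0.0843]
n 68 mean [ 0.6704 -0.0364  0.0823] rect c [670.4 -37.2] sz [19.9 39.1] ang 67.6 bbox [ 0.655 -0.047  0.692 -0.023]
n 23 mean [0.6379 0.008  0.0826] rect c [640.4   6.8] sz [ 7.3 39.7] ang 75.4 bbox [0.622 0.005 0.661 0.015]
74 [ 0.669  -0.033   0.0824] [ 0.6457 -0.0468  0.0769] [0.6922 0.0057 0.0866]
```

View pics/side9z.png

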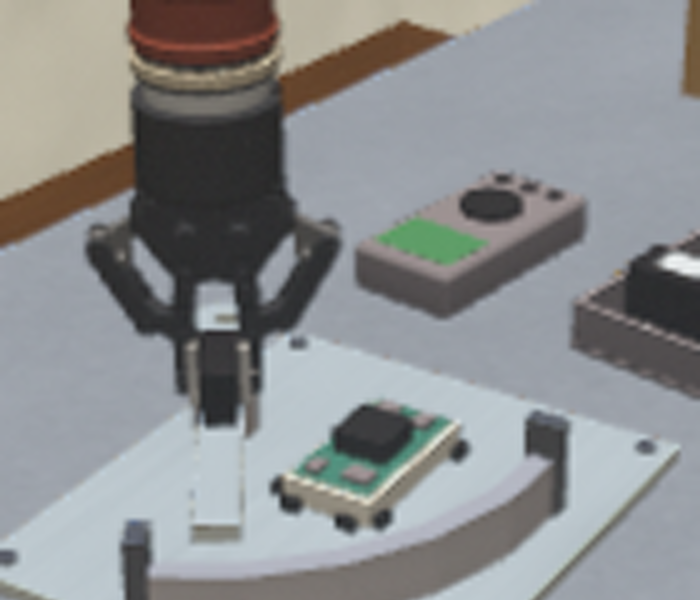

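View pics/top9z.png

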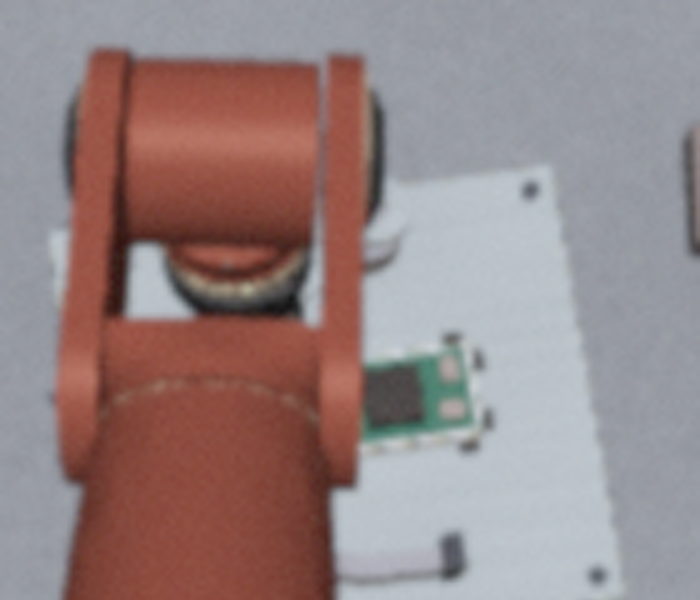

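Emit:
arm_command --series "1.2 0 0.05 -1.2 0 0 0; 1.2 0 0 -0.6 0 0 0; 1.2 0 0 -0.3 0 0 0; 1.2 0 0 0 0 0 0; 1.2 0 0 0 0 0 0; 1.2 0 0 0 0 0 0"

```text
clock: 38.67
ee_pos: [0.6077, 0.0502, 0.0654]
eef_rot: [-3.141, -0.0, -0.853]
wrist_force: [0.1, -0.4, -1.6]
finger_gap: 0.221
```

Emit:
arm_command --series "1.2 0.05 0 -0.1 0 0 0; 1.2 0 0 0 0 0 0; 1.2 0 0 -0.05 0 0 0; 1.2 0 0 0 0 0 0; 1.2 0 0 0 0 0 0"

```text
clock: 39.3
ee_pos: [0.6083, 0.0502, 0.0647]
eef_rot: [-3.141, -0.0, -0.853]
wrist_force: [-3.9, 0.2, 6.1]
finger_gap: 0.222
```

Emit:
arm_command --series "4.5 0 0 0 0 0 0; 4.5 0 0 0 0 0 0; 4.5 0 0 0 0 0 0; 4.5 0 0 3 0 0 0; 4.5 0 0 5 0 0 0; 4.5 0 0 4 0 0 0; 4.5 -3 5 2 0 0 0.1; 4.5 -3 5 0 0 0 0.1; 4.5 -3 5 0 0 0 0.1; 4.5 -2 5 0 0 0 0.1"

```text
clock: 40.55
ee_pos: [0.4969, 0.2517, 0.204]
eef_rot: [-3.141, -0.001, -0.45]
wrist_force: [0.0, 0.3, -0.9]
finger_gap: 0.527
```

Run:
```python
from m import *
s=get_state();print(s['ee_pos'],s['eef_rot'],s['finger_gap'],s['wrist_force'])
for n in('side','top'):
    im,d=snap(n,n+'10');C=cloud(n,d);np.save('C10'+n,C)
    comps(C,.053,.067,(.48,.73,-.08,.17),20)
    m=(C[...,2]>.053)&(C[...,2]<.068)&(C[...,0]>.645)&(C[...,0]<.73)&(C[...,1]>-.06)&(C[...,1]<.03)
    P=C[m]; print(len(P),P.mean(0) if len(P) else 0,P.min(0),P.max(0))
    cv2.imwrite(f'pics/{n}10z.png',cv2.resize(im[100:230,190:330,::-1],None,fx=5,fy=5,interpolation=cv2.INTER_CUBIC)[:600])
    m=(C[...,2]>.07)&(C[...,0]>.3)&(C[...,0]<.6)&(C[...,1]>.36)&(C[...,1]<.45)
    P=C[m];P=P[P[:,2]<.1]; print('knob',len(P),P.mean(0),P.min(0),P.max(0))
```

```text
[0.4969 0.2517 0.204 ] [-3.141  -0.0005 -0.45  ] 0.5274662150589712 [ 0.0229  0.263  -0.9215]
n 333 mean [0.594  0.0651 0.0596] rect c [610.9  51.2] sz [ 37.1 231.5] ang 39.0 bbox [ 0.525 -0.044  0.693  0.142]
n 30 mean [0.5686 0.1566 0.0596] rect c [569.6 151.4] sz [23.8 11.4] ang 89.5 bbox [0.564 0.139 0.575 0.163]
83 [ 0.6721 -0.0239  0.059 ] [ 0.6459 -0.0437  0.0531] [ 0.6932 -0.004   0.0628]
knob 172 [0.4491 0.3996 0.082 ] [0.439  0.3851 0.07  ] [0.4637 0.4104 0.0884]
n 284 mean [ 0.657  -0.0089  0.0599] rect c [651.4  -7.1] sz [38.6 98. ] ang 48.3 bbox [ 0.614 -0.045  0.692  0.029]
n 292 mean [0.5662 0.0947 0.0597] rect c [577.3  84.1] sz [ 24.7 128.4] ang 41.0 bbox [0.527 0.029 0.612 0.138]
202 [ 0.6664 -0.0181  0.06  ] [ 0.6454 -0.045   0.0536] [0.6923 0.0228 0.0645]
knob 76 [0.4532 0.3913 0.0839] [0.4419 0.382  0.0716] [0.4645 0.4037 0.0906]
```

View pics/side10z.png

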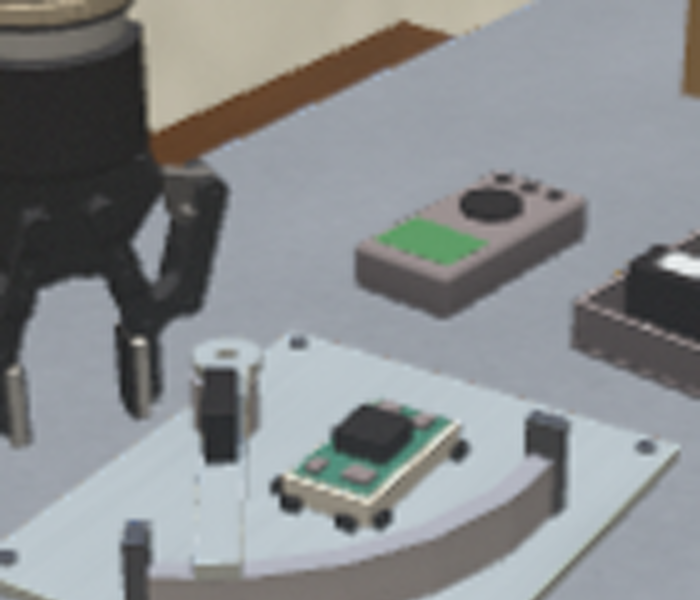

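View pics/top10z.png

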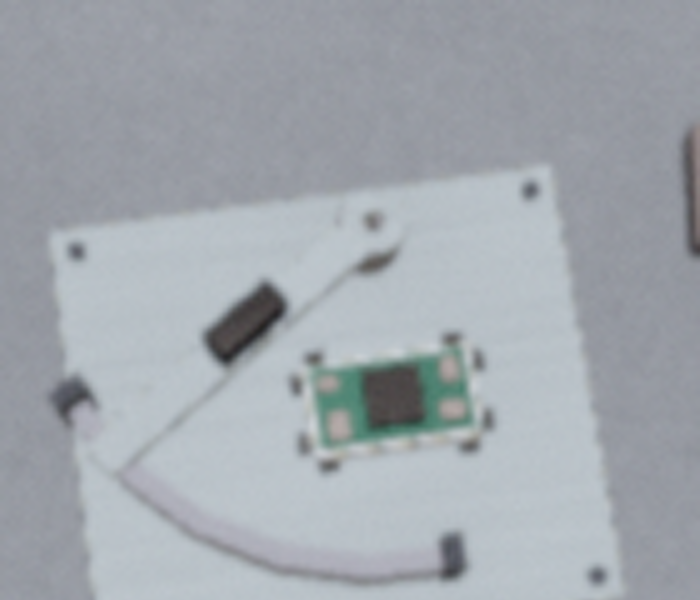

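Run:
```python
from m import *
im,d=read_camera('top')
cv2.imwrite('pics/pinz.png',cv2.resize(im[205:240,100:140,::-1],None,fx=16,fy=16,interpolation=cv2.INTER_CUBIC))
ims,ds=read_camera('side')
cv2.imwrite('pics/pinzs.png',cv2.resize(ims[265:320,155:200,::-1],None,fx=10,fy=10,interpolation=cv2.INTER_CUBIC))
v,u=np.mgrid[:384,:512]
def hole(img,r0,r1,c0,c1,z):
    g=img.max(2).astype(float)[r0:r1,c0:c1];t=np.percentile(g,80);w_=np.clip(t-25-g,0,None)
    l,n=ndimage.label(w_>0)
    for i in range(1,n+1):
        k=(l==i)*w_
        if (k>0).sum()<4: continue
        c=(k*u[r0:r1,c0:c1]).sum()/k.sum(),(k*v[r0:r1,c0:c1]).sum()/k.sum()
        print((k>0).sum(),np.round(c,2),wz('top',*c,z))
print('eye');hole(im,138,150,259,270,.060)
im0=np.load('im0.npy');print('post');hole(im0,139,152,256,270,.048)
for l in('pin_knob','clamp_eye'):
  for n in ('top','side'):
    for r in outline_of(n,l): 
        ys,xs=np.nonzero(r['pixels']);print(l,n,r['conf'],len(xs),xs.min(),xs.max(),ys.min(),ys.max())
print('proj pin top', proj('top',[.452,.395,.086]),proj('top',[.452,.395,.05]),proj('top',[.452,.395,0]))
print('proj pin side', proj('side',[.452,.395,.086]),proj('side',[.452,.395,.05]),proj('side',[.452,.395,0]))
```

```text
eye
17 [264.13 143.74] [ 0.6738 -0.0277  0.06  ]
post
17 [263.18 144.85] [ 0.6742 -0.0254  0.048 ]
22 [261.69 150.54] [ 0.6568 -0.0205  0.048 ]
pin_knob top 0.45 90 109 120 216 225
pin_knob side 0.61 263 166 180 272 293
pin_knob side 0.39 378 344 368 160 179
clamp_eye top 0.71 372 351 367 213 237
clamp_eye top 0.68 688 209 270 139 193
clamp_eye side 0.58 520 228 242 168 216
proj pin top [110.9662 221.254 ] [115.5475 222.5583] [121.4273 224.2323]
proj pin side [172.8494 275.1615] [174.9311 288.845 ] [177.6779 306.9003]
```

View pics/pinz.png

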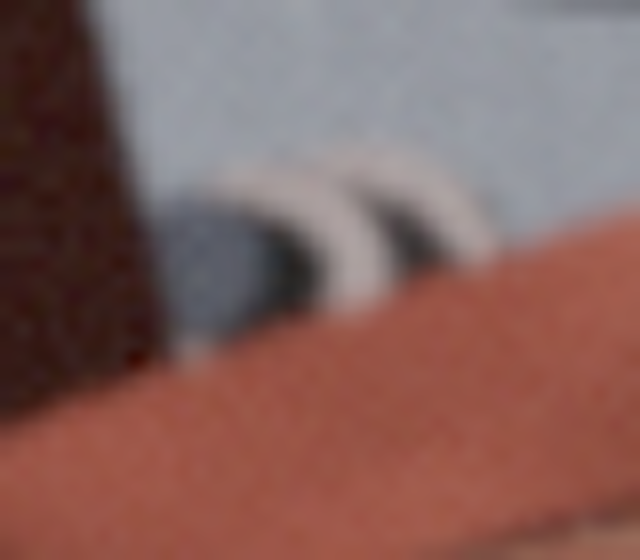

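View pics/pinzs.png

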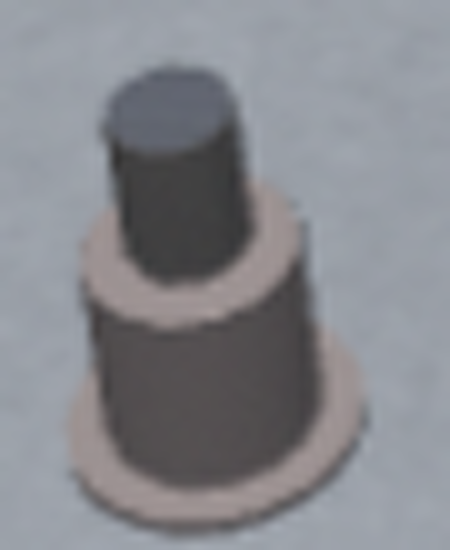

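Run:
```python
from m import *
print(wz('side',171.8,275.5,.086), wz('top',112.9,221.4,.086))
im=np.load('im0.npy')
cv2.imwrite('pics/pint.png',cv2.resize(im[205:240,100:140,::-1],None,fx=16,fy=16,interpolation=cv2.INTER_CUBIC))
C=np.load('C0.npy');
m=(np.abs(C[...,2]-.05)<.004)&(C[...,0]>.42)&(C[...,0]<.49)&(C[...,1]>.35)&(C[...,1]<.43)
P=C[m];print('rim',len(P),P.min(0),P.max(0))
```

```text
[0.4529 0.3969 0.086 ] [0.4515 0.3898 0.086 ]
rim 97 [0.4337 0.3725 0.0461] [0.4736 0.4126 0.0538]
```

View pics/pint.png

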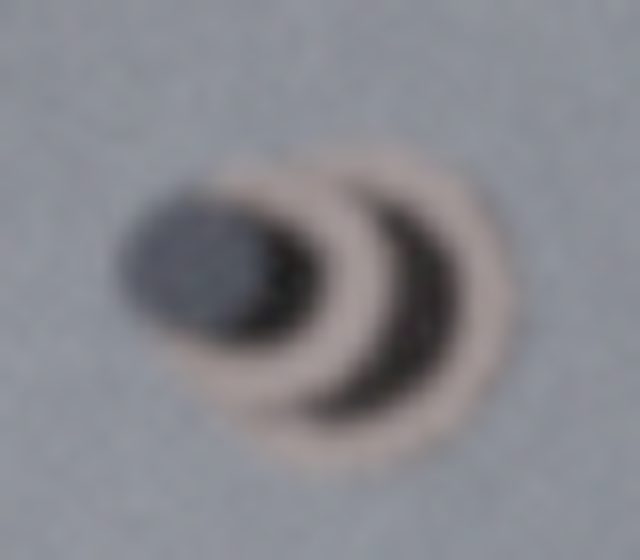

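Emit:
arm_command --series "4.8 -1.4 4.8 0 0 0 0.15; 4.8 -1.5 4.8 0 0 0 0.15; 4.8 -1.5 4.7 0 0 0 0.15; 4.8 0 0 -3 0 0 0; 4.8 0 0 -3 0 0 0; 4.8 0 0 -3 0 0 0; 4.8 0 0 0 0 0 0; 4.8 0 0 0 0 0 0; 4.8 0 0 0 0 0 0"

```text
clock: 42.08
ee_pos: [0.4555, 0.3937, 0.116]
eef_rot: [-3.14, -0.003, -0.004]
wrist_force: [0.4, 0.1, -0.8]
finger_gap: 0.56
```

Emit:
arm_command --series "4.8 -0.25 0.1 -2 0 0 0; 4.8 0 0 -2 0 0 0; 4.8 0 0 -1.5 0 0 0; 4.8 0 0 -0.6 0 0 0; 4.8 0 0 0 0 0 0; 4.8 0 0 0 0 0 0; 4.8 0 0 0 0 0 0"

```text
clock: 42.95
ee_pos: [0.4522, 0.3946, 0.0537]
eef_rot: [-3.141, -0.001, -0.003]
wrist_force: [0.7, 0.1, 0.1]
finger_gap: 0.558
```

Run:
```python
from m import *
print(get_state()['ee_pos'])
ims,ds=read_camera('side')
cv2.imwrite('pics/grasp.png',cv2.resize(ims[230:330,120:230,::-1],None,fx=6,fy=6,interpolation=cv2.INTER_CUBIC))
```

```text
[0.4522 0.3946 0.0537]
```

View pics/grasp.png

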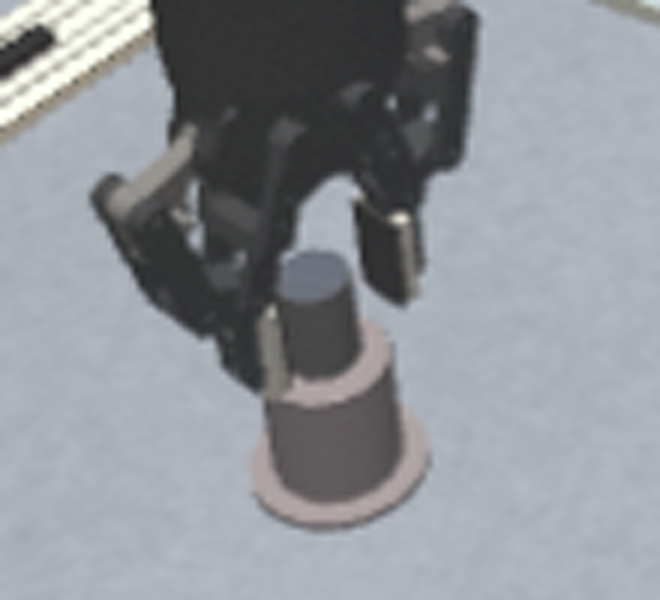

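The fingers straddle the knob at about (320,310) in the zoom, so I close and lift.

Emit:
arm_command --series "1.8 0 0 0 0 0 0; 1.8 0 0 0 0 0 0; 1.8 0 0 0 0 0 0; 1.8 0 0 0 0 0 0; 1.8 0 0 0 0 0 0; 1.8 0 0 1 0 0 0; 1.8 0 0 3 0 0 0; 1.8 0 0 4 0 0 0; 1.8 0 0 3 0 0 0; 1.8 0 0 0 0 0 0"

```text
clock: 44.25
ee_pos: [0.4529, 0.3944, 0.1652]
eef_rot: [-3.14, -0.004, -0.003]
wrist_force: [-0.0, 0.3, -1.1]
finger_gap: 0.287
```

Emit:
arm_command --series "1.8 1.5 -3 0 0 0 0; 1.8 2.5 -5 0 0 0 0; 1.8 2.8 -5.2 0 0 0 0; 1.8 2.8 -5.2 0 0 0 0; 1.8 2.8 -5.2 0 0 0 0; 1.8 2.8 -5.2 0 0 0 0; 1.8 2.5 -5 0 0 0 0; 1.8 1.5 -3 0 0 0 0; 1.8 0 0 0 0 0 0; 1.8 0 0 0 0 0 0"

```text
clock: 45.5
ee_pos: [0.6422, 0.0265, 0.1605]
eef_rot: [-3.141, 0.004, -0.003]
wrist_force: [-0.5, 0.8, -0.5]
finger_gap: 0.286
```

Run:
```python
from m import *
s=get_state();print(s['ee_pos'],s['eef_rot'],s['finger_gap'])
ims,ds=read_camera('side')
cv2.imwrite('pics/pinlift.png',cv2.resize(ims[80:220,150:330,::-1],None,fx=4,fy=4,interpolation=cv2.INTER_CUBIC))
```

```text
[0.6422 0.0265 0.1605] [-3.1412  0.004  -0.0033] 0.28645783707191513
```

View pics/pinlift.png

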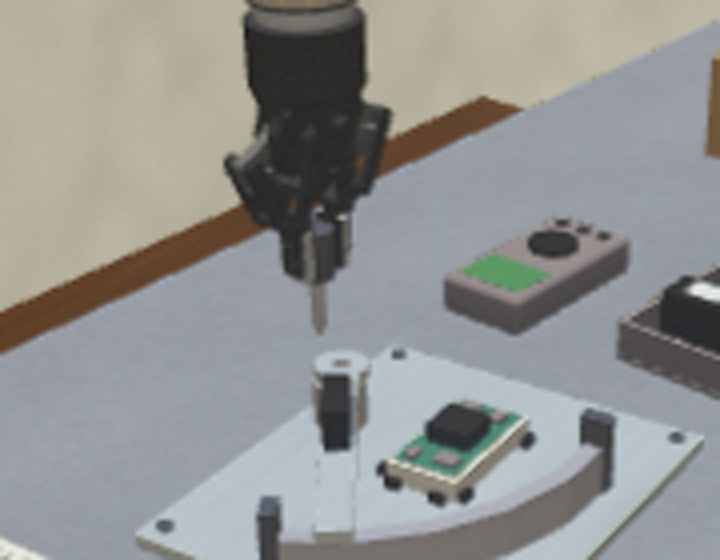

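Emit:
arm_command --series "1.8 1.1 -1.8 0 0 0 0; 1.8 1.1 -1.8 -1 0 0 0; 1.8 0.9 -1.5 -2 0 0 0; 1.8 0 0 -1 0 0 0; 1.8 0 0 0 0 0 0; 1.8 0 0 0 0 0 0; 1.8 0 0 0 0 0 0"

```text
clock: 46.42
ee_pos: [0.6751, -0.0244, 0.124]
eef_rot: [3.141, -0.002, -0.003]
wrist_force: [-0.6, -0.4, -0.2]
finger_gap: 0.288
```

Run:
```python
from m import *
s=get_state();print(s['ee_pos'],s['eef_rot'],s['finger_gap'])
t=s['ee_pos']
ims,ds=read_camera('side')
print('predicted tip px',proj('side',t+[.0005,0,-.046]),'eye centre top px',proj('side',[.6738,-.025,.060]))
cv2.imwrite('pics/pinover.png',cv2.resize(ims[130:190,200:270,::-1],None,fx=10,fy=10,interpolation=cv2.INTER_CUBIC))
im,d=snap('top','top12');print('top eye',proj('top',[.6738,-.025,.060]))
C=cloud('side',ds);comps(C,.065,.112,(.65,.70,-.05,0),5)
for r in landmark_of('side','pin_tip'): print(r['conf'],np.array(r['at'])*[512,384])
```

```text
[ 0.6751 -0.0244  0.124 ] [ 3.1414 -0.0017 -0.0026] 0.2884734344367496
predicted tip px [234.3048 164.8122] eye centre top px [235.1715 170.4411]
top eye [263.2136 143.7638]
n 30 mean [ 0.674  -0.0219  0.0981] rect c [674.6 -22.1] sz [12.6  6. ] ang 72.4 bbox [ 0.671 -0.029  0.679 -0.015]
0.69 [348.1088 167.0016]
0.53 [231.68   162.5088]
0.27 [350.5152 170.688 ]
```

View pics/pinover.png

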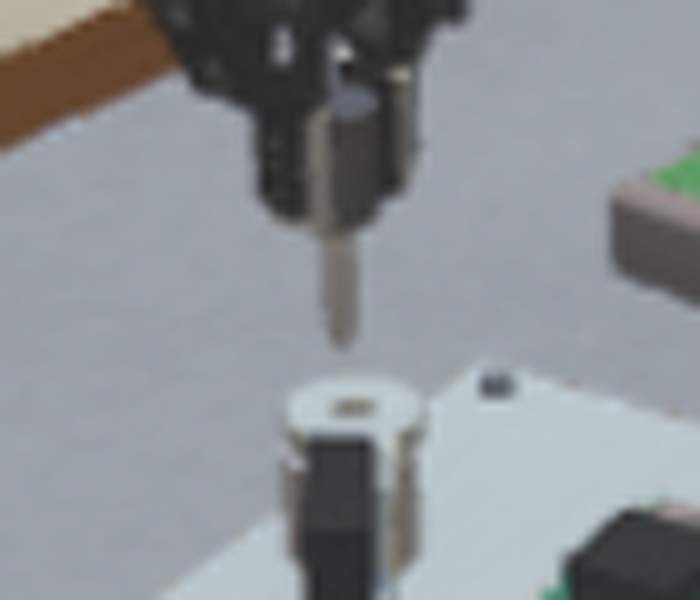

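View pics/top12.png

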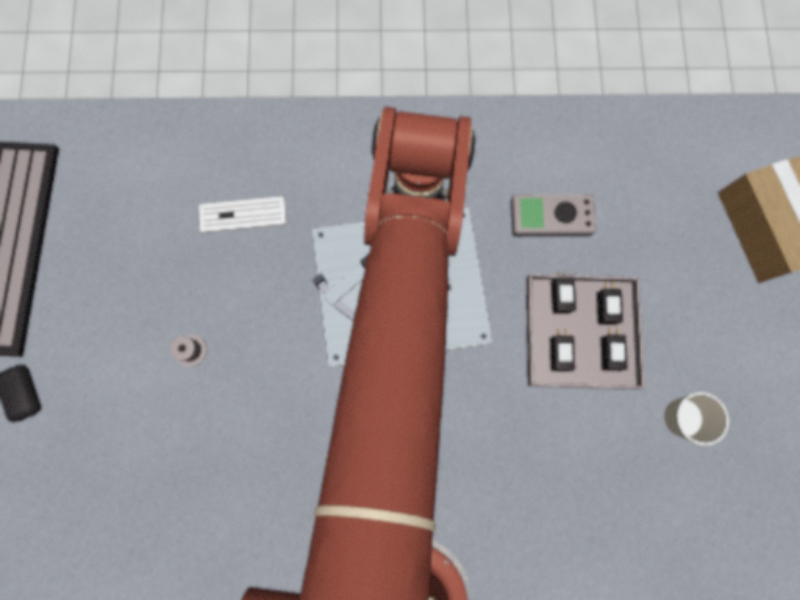

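Run:
```python
from m import *
for z in(.060,.078,.124): print(z,proj('side',[.6738,-.025,z]))
m=camera_model('side')
t=wz('side',233.65,164.35,.078);print(t)
print(wz('side',235.05,170.25,.060))
```

```text
0.06 [235.1715 170.4411]
0.078 [234.9148 164.9075]
0.124 [234.2411 150.3829]
[ 0.6789 -0.0252  0.078 ]
[ 0.6748 -0.0256  0.06  ]
```

Emit:
arm_command --series "1.8 -0.2 -0.1 0 0 0 0; 1.8 0 0 -0.6 0 0 0; 1.8 0 0 -0.6 0 0 0; 1.8 0 0 -0.4 0 0 0; 1.8 0 0 0 0 0 0; 1.8 0 0 0 0 0 0"

```text
clock: 47.32
ee_pos: [0.6728, -0.0258, 0.1069]
eef_rot: [3.142, -0.0, -0.003]
wrist_force: [-0.3, 0.2, -0.0]
finger_gap: 0.292
```

Emit:
arm_command --series "1.8 0 0.03 -0.5 0 0 0; 1.8 0 0 -0.5 0 0 0; 1.8 0 0 -0.3 0 0 0; 1.8 0 0 0 0 0 0"

```text
clock: 47.82
ee_pos: [0.6723, -0.0255, 0.0932]
eef_rot: [-3.141, 0.001, -0.003]
wrist_force: [-0.4, -0.6, -0.4]
finger_gap: 0.285
```

Run:
```python
from m import *
s=get_state();print(s['ee_pos'],s['wrist_force'],s['moment'])
ims,ds=read_camera('side')
cv2.imwrite('pics/pinin.png',cv2.resize(ims[130:190,200:270,::-1],None,fx=10,fy=10,interpolation=cv2.INTER_CUBIC))
```

```text
[ 0.6723 -0.0255  0.0932] [-0.4311 -0.5634 -0.4459] [0.0198 0.0503 0.0162]
```

View pics/pinin.png

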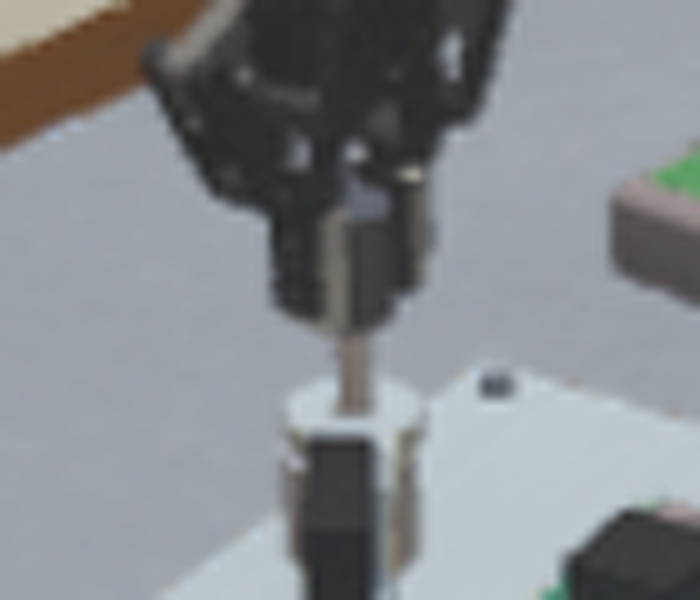

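The pin has entered the eye freely, so I continue in small steps.

Emit:
arm_command --series "1.8 0 0 -0.3 0 0 0; 1.8 0 0 -0.3 0 0 0; 1.8 0 0 0 0 0 0"

```text
clock: 48.25
ee_pos: [0.6724, -0.0254, 0.0873]
eef_rot: [-3.141, 0.001, -0.003]
wrist_force: [-0.4, -0.2, -0.7]
finger_gap: 0.294
```

Emit:
arm_command --series "1.8 0 0 -0.3 0 0 0; 1.8 0 0 -0.3 0 0 0; 1.8 0 0 0 0 0 0"

```text
clock: 48.62
ee_pos: [0.6728, -0.0248, 0.0816]
eef_rot: [-3.14, -0.0, -0.003]
wrist_force: [1.3, 2.9, -0.3]
finger_gap: 0.287
```

Emit:
arm_command --series "1.8 0.03 0.08 0 0 0 0; 1.8 0 0 -0.2 0 0 0; 1.8 0 0 -0.2 0 0 0; 1.8 0 0 0 0 0 0"

```text
clock: 49.12
ee_pos: [0.6731, -0.0247, 0.0777]
eef_rot: [-3.141, -0.0, -0.003]
wrist_force: [1.2, 2.8, -0.3]
finger_gap: 0.283
```

Emit:
arm_command --series "1.8 0.02 0.06 -0.3 0 0 0; 1.8 0 0 -0.3 0 0 0; 1.8 0 0 0 0 0 0"

```text
clock: 49.5
ee_pos: [0.6731, -0.0245, 0.0715]
eef_rot: [3.141, 0.0, -0.003]
wrist_force: [1.3, -1.2, 0.4]
finger_gap: 0.288
```

Emit:
arm_command --series "1.8 0 0 -0.3 0 0 0; 1.8 0 0 -0.2 0 0 0; 1.8 0 0 0 0 0 0"

```text
clock: 49.88
ee_pos: [0.673, -0.0244, 0.0663]
eef_rot: [3.141, 0.0, -0.003]
wrist_force: [1.1, -0.7, 0.0]
finger_gap: 0.287
```

Emit:
arm_command --series "1.8 0 0 -0.2 0 0 0; 1.8 0 0 0 0 0 0; 1.8 0 0 0 0 0 0"

```text
clock: 50.25
ee_pos: [0.6729, -0.0243, 0.0643]
eef_rot: [3.141, 0.001, -0.003]
wrist_force: [0.8, -2.3, -1.3]
finger_gap: 0.288
```

Run:
```python
from m import *
s=get_state();print(s['ee_pos'],s['wrist_force'],s['moment'])
ims,ds=read_camera('side')
cv2.imwrite('pics/pinin2.png',cv2.resize(ims[130:200,200:270,::-1],None,fx=8,fy=8,interpolation=cv2.INTER_CUBIC))
```

```text
[ 0.6729 -0.0243  0.0643] [ 0.7516 -2.3284 -1.3493] [-0.4084 -0.1609 -0.0795]
```

View pics/pinin2.png

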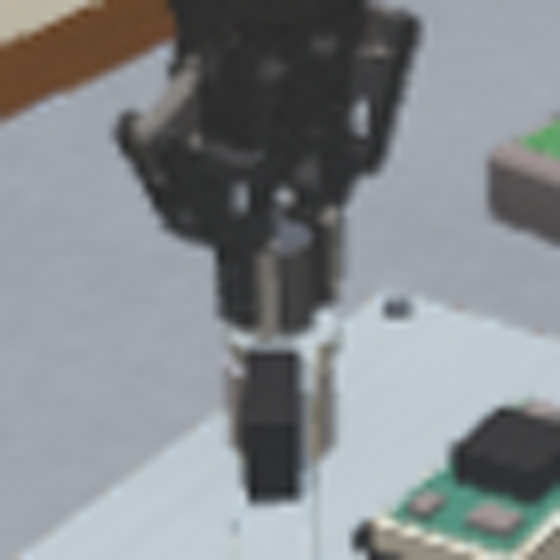

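Emit:
arm_command --series "1.8 0 -0.03 -0.1 0 0 0; 1.8 0 0 0 0 0 0; 1.8 0 0 0 0 0 0"

```text
clock: 50.68
ee_pos: [0.6731, -0.0243, 0.0639]
eef_rot: [-3.142, -0.0, -0.003]
wrist_force: [0.3, -1.2, 1.1]
finger_gap: 0.29
```

Emit:
arm_command --series "1.8 0 -0.02 -0.1 0 0 0; 1.8 0 0 0 0 0 0; 1.8 0 0 0 0 0 0"

```text
clock: 51.05
ee_pos: [0.6734, -0.0244, 0.0635]
eef_rot: [-3.141, -0.0, -0.003]
wrist_force: [-0.6, 0.1, 5.3]
finger_gap: 0.29
```

Emit:
arm_command --series "1.8 0 0 -0.1 0 0 0; 1.8 0 0 -0.05 0 0 0; 1.8 0 0 0 0 0 0; 1.8 0 0 0 0 0 0"

```text
clock: 51.55
ee_pos: [0.6734, -0.0243, 0.0634]
eef_rot: [-3.141, -0.0, -0.003]
wrist_force: [-5.9, -0.5, 11.2]
finger_gap: 0.285
```

Emit:
arm_command --series "4.5 0 0 0 0 0 0; 4.5 0 0 0 0 0 0; 4.5 0 0 0.2 0 0 0; 4.5 0 0 3 0 0 0; 4.5 0 0 4 0 0 0; 4.5 0 0 4 0 0 0; 4.5 -4 4 0 0 0 -0.15; 4.5 -4 4 0 0 0 -0.15; 4.5 -3 4 0 0 0 -0.15; 4.5 0 2 0 0 0 -0.15"

```text
clock: 52.8
ee_pos: [0.561, 0.1172, 0.1729]
eef_rot: [3.141, 0.001, -0.606]
wrist_force: [1.1, -0.6, 0.5]
finger_gap: 0.526
```

Run:
```python
from m import *
s=get_state();print(s['ee_pos'],s['eef_rot'],s['wrist_force'])
for n in('side','top'):
    im,d=snap(n,n+'14');C=cloud(n,d)
    print(n);comps(C,.085,.11,(.63,.72,-.06,.02),5);comps(C,.085,.11,(.56,.65,0,.1),5)
    comps(C,.053,.067,(.48,.66,-.0,.17),20)
    cv2.imwrite(f'pics/{n}14z.png',cv2.resize(im[100:230,190:330,::-1],None,fx=5,fy=5,interpolation=cv2.INTER_CUBIC)[:600])
```

```text
[0.561  0.1172 0.1729] [ 3.1413  0.001  -0.6063] [ 1.0668 -0.5737  0.5198]
side
n 42 mean [ 0.6732 -0.018   0.0928] rect c [674.  -18.4] sz [17.2 26.3] ang 57.3 bbox [ 0.661 -0.031  0.685 -0.011]
n 88 mean [0.6039 0.0554 0.0926] rect c [608.5  51. ] sz [18.6 51.3] ang 42.1 bbox [0.586 0.028 0.625 0.075]
n 240 mean [0.5641 0.1    0.0598] rect c [582.   80.6] sz [ 23.9 154.1] ang 41.1 bbox [0.524 0.015 0.624 0.142]
n 30 mean [0.5679 0.1571 0.0595] rect c [568.8 151.9] sz [11.2 24.8] ang 3.0 bbox [0.563 0.14  0.575 0.164]
top
n 70 mean [ 0.6733 -0.0262  0.0954] rect c [673.8 -25.9] sz [22.8 24.2] ang 89.3 bbox [ 0.662 -0.037  0.686 -0.014]
n 130 mean [0.6077 0.0478 0.0935] rect c [609.1  47.1] sz [19.9 50.8] ang 41.6 bbox [0.587 0.026 0.63  0.071]
n 137 mean [0.6251 0.0258 0.0602] rect c [620.5  33.6] sz [24.7 98.7] ang 41.7 bbox [0.582 0.002 0.66  0.073]
```

View pics/side14z.png

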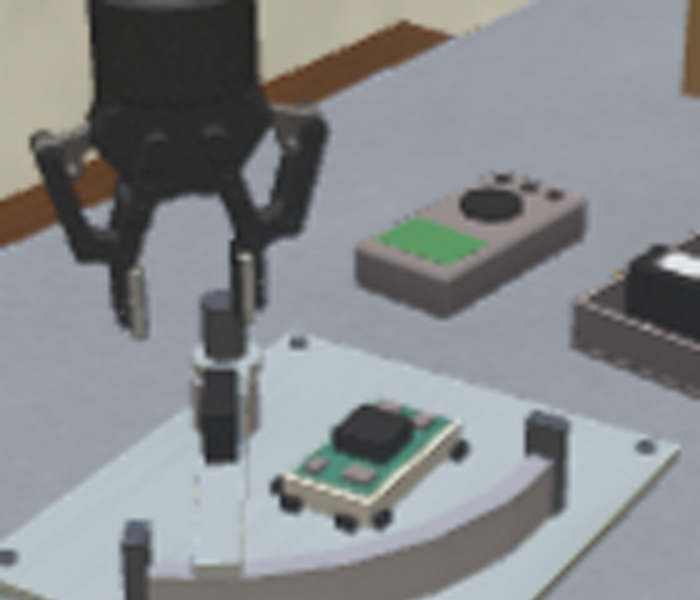

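View pics/top14z.png

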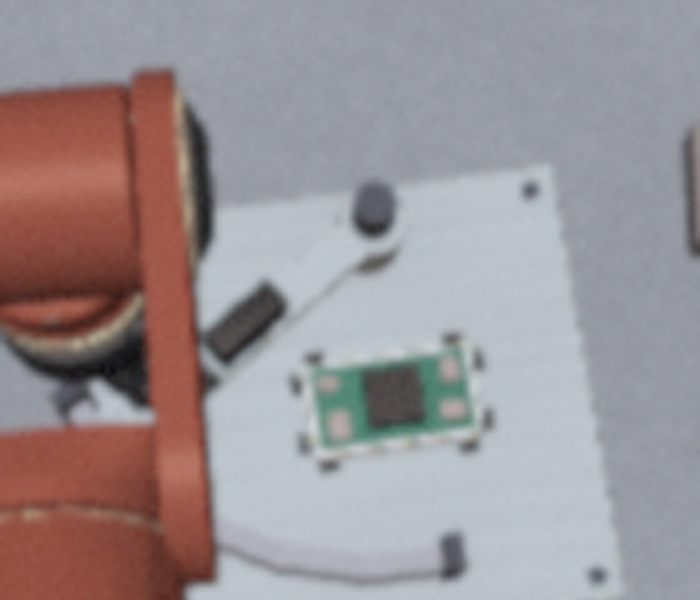

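The knob top reads about 95.4 mm against 96 mm expected, so the pin is home with the arm still open. Next I cage the grip block.

Emit:
arm_command --series "4 2.3 -3.4 0 0 0 -0.12; 4 2.4 -3.3 0 0 0 -0.125; 4 0 0 -3 0 0 0; 4 0 0 -3 0 0 0; 4 0 0 0 0 0 0; 4 0 0 0 0 0 0; 4 0 0 0 0 0 0"

```text
clock: 53.78
ee_pos: [0.6114, 0.0483, 0.1154]
eef_rot: [-3.139, -0.002, -0.848]
wrist_force: [-0.3, -0.1, 0.3]
finger_gap: 0.471
```

Emit:
arm_command --series "4 -0.25 0.15 0 0 0 0; 4 0 0 0 0 0 0; 4 0 0 -2 0 0 0; 4 0 0 -2 0 0 0; 4 0 0 -0.7 0 0 0; 4 0 0 0 0 0 0; 2.9 0 0 0 0 0 0; 2.9 0 0 0 0 0 0; 2.9 0 0 0 0 0 0"

```text
clock: 54.9
ee_pos: [0.6081, 0.0499, 0.067]
eef_rot: [-3.141, -0.001, -0.848]
wrist_force: [0.3, 0.5, 0.1]
finger_gap: 0.338
```

Now the swing, in small steps.

Emit:
arm_command --series "2.9 -0.5 -0.5 0 0 0 0.07; 2.9 -0.5 -0.5 0 0 0 0.07; 2.9 -0.42 -0.56 0 0 0 0.07; 2.9 -0.42 -0.56 0 0 0 0.07; 2.9 -0.34 -0.61 0 0 0 0.07; 2.9 -0.34 -0.61 0 0 0 0.07; 2.9 0 0 0 0 0 0"

```text
clock: 55.78
ee_pos: [0.5826, 0.0163, 0.0667]
eef_rot: [-3.141, -0.001, -0.429]
wrist_force: [-0.2, 1.1, -0.5]
finger_gap: 0.338
```

Run:
```python
from m import *
im,d=snap('side','side15')
cv2.imwrite(f'pics/side15z.png',cv2.resize(im[100:230,190:330,::-1],None,fx=5,fy=5,interpolation=cv2.INTER_CUBIC)[:600])
```

```text
(no output)
```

View pics/side15z.png

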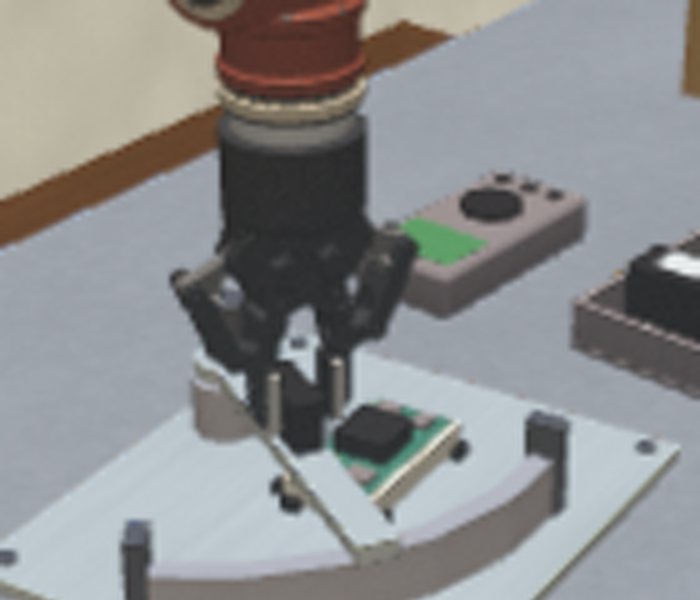

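Emit:
arm_command --series "2.9 -0.25 -0.65 0 0 0 0.07; 2.9 -0.25 -0.65 0 0 0 0.07; 2.9 -0.15 -0.68 0 0 0 0.07; 2.9 -0.16 -0.68 0 0 0 0.07; 2.9 -0.06 -0.7 0 0 0 0.07; 2.9 -0.06 -0.7 0 0 0 0.07; 2.9 0.04 -0.6 0 0 0 0.06; 2.9 0 -0.2 0 0 0 0.02; 2.9 0 0 0 0 0 0; 2.9 0 0 0 0 0 0"

```text
clock: 57.08
ee_pos: [0.5738, -0.0318, 0.0665]
eef_rot: [-3.141, -0.001, 0.071]
wrist_force: [0.8, 1.0, 1.3]
finger_gap: 0.337
```

Emit:
arm_command --series "2.9 0.03 -0.3 0 0 0 0.02; 2.9 0.03 -0.3 0 0 0 0.02; 2.9 0 -0.2 0 0 0 0.013; 2.9 0 0 0 0 0 0; 2.9 0 0 0 0 0 0"

```text
clock: 57.7
ee_pos: [0.574, -0.0403, 0.0661]
eef_rot: [3.141, 0.0, 0.125]
wrist_force: [1.4, 2.6, 1.7]
finger_gap: 0.337
```

Run:
```python
from m import *
for n in('side','top'):
    im,d=snap(n,n+'16')
    cv2.imwrite(f'pics/{n}16z.png',cv2.resize(im[100:230,190:330,::-1],None,fx=5,fy=5,interpolation=cv2.INTER_CUBIC)[:600])
```

```text
(no output)
```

View pics/side16z.png

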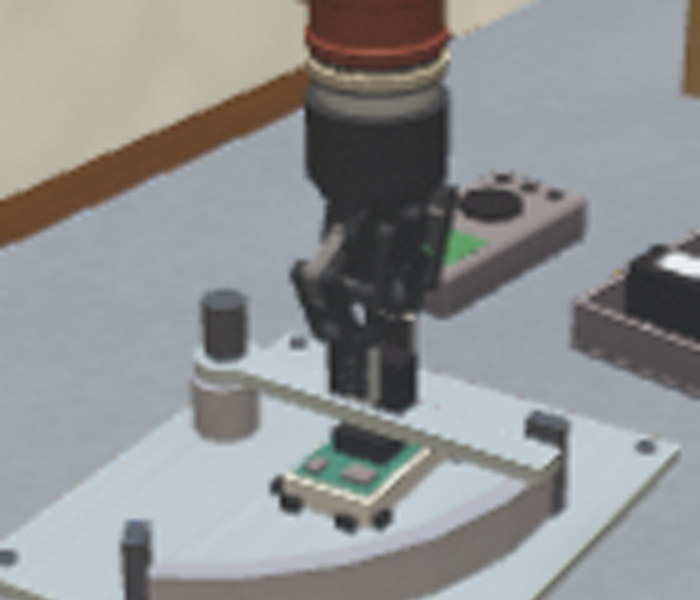

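The bar looks to be at the stop. I push a little more to confirm contact.

Emit:
arm_command --series "2.9 0 -0.2 0 0 0 0; 2.9 0 -0.2 0 0 0 0; 2.9 0 0 0 0 0 0; 2.9 0 0 0 0 0 0"

```text
clock: 58.3
ee_pos: [0.574, -0.0422, 0.0663]
eef_rot: [-3.138, -0.0, 0.125]
wrist_force: [-0.3, 9.3, 3.3]
finger_gap: 0.338
```

Emit:
arm_command --series "2.9 0 0.4 0 0 0 0; 2.9 0 0.2 0 0 0 0; 3.6 0 0 0 0 0 0; 3.6 0 0 0 0 0 0; 3.6 0 0 2 0 0 0; 3.6 0 0 4 0 0 0; 3.6 0 0 5 0 0 0; 3.6 -3 5 2 0 0 0; 3.6 -3 5 2 0 0 0; 3.6 -3 5 2 0 0 0"

```text
clock: 59.55
ee_pos: [0.4834, 0.113, 0.2389]
eef_rot: [3.142, -0.003, 0.124]
wrist_force: [0.4, 1.1, 0.9]
finger_gap: 0.419
```

Emit:
arm_command --series "3.6 -2 5 2 0 0 0; 3.6 -2 5 0 0 0 0; 3.6 0 5 0 0 0 0; 3.6 0 0 0 0 0 0; 3.6 0 0 0 0 0 0"

```text
clock: 60.18
ee_pos: [0.4443, 0.2618, 0.2573]
eef_rot: [3.141, -0.001, 0.125]
wrist_force: [-0.6, 0.3, -0.6]
finger_gap: 0.418
```

Run:
```python
from m import *
s=get_state();print(s['ee_pos'],s['wrist_force'])
for n in('top','side'):
    im,d=snap(n,n+'17');C=cloud(n,d);np.save('C17'+n,C)
    print(n,'knob/grip/stop');comps(C,.063,.11,(.46,.72,-.1,.02),5)
    print('bar');comps(C,.053,.063,(.45,.72,-.1,.02),20)
    print('board');comps(C,.025,.035,(.53,.62,-.1,.03),10)
    print('tray');comps(C,.039,.056,(.36,.59,-.46,-.23),50)
    cv2.imwrite(f'pics/{n}17z.png',cv2.resize(im[100:230,190:330,::-1],None,fx=5,fy=5,interpolation=cv2.INTER_CUBIC)[:600])
C=np.load('C17top.npy');P=C[(C[...,2]>.053)&(C[...,2]<.066)&(C[...,0]>.45)&(C[...,0]<.54)&(C[...,1]>-.1)&(C[...,1]<.0)]
for lo in(.47,.485,.5,.515): Q=P[(P[:,0]>lo)&(P[:,0]<lo+.015)];print(lo,Q[:,1].min(),Q[:,1].max())
```

```text
[0.4443 0.2618 0.2573] [-0.6272  0.2889 -0.6198]
top knob/grip/stop
n 90 mean [ 0.671  -0.0262  0.09  ] rect c [673.4 -26.4] sz [24.9 27. ] ang 63.2 bbox [ 0.66  -0.042  0.687 -0.014]
n 147 mean [ 0.5733 -0.0378  0.0907] rect c [579.2 -37.8] sz [59.  21.4] ang 6.5 bbox [ 0.549 -0.051  0.609 -0.025]
n 37 mean [ 0.4789 -0.0675  0.0701] rect c [478.3 -66. ] sz [13.9 20.8] ang 87.6 bbox [ 0.468 -0.073  0.489 -0.059]
bar
n 179 mean [ 0.6413 -0.0314  0.0596] rect c [641.2 -28. ] sz [38.1 87.3] ang 88.6 bbox [ 0.598 -0.048  0.685 -0.01 ]
n 251 mean [ 0.5067 -0.0468  0.0599] rect c [508.8 -46.8] sz [93.1 25.5] ang 7.6 bbox [ 0.462 -0.065  0.557 -0.03 ]
board
n 171 mean [ 0.5774 -0.071   0.0313] rect c [578.8 -71.2] sz [55.7 32.3] ang 5.5 bbox [ 0.55  -0.088  0.607 -0.053]
n 195 mean [ 0.5694 -0.0062  0.0312] rect c [570.   -7.9] sz [56.4 40.3] ang 8.5 bbox [ 0.539 -0.032  0.599  0.015]
tray
n 291 mean [ 0.5412 -0.3083  0.0472] rect c [ 541.8 -309. ] sz [38.1 63.3] ang 89.0 bbox [ 0.51  -0.329  0.573 -0.29 ]
n 300 mean [ 0.5179 -0.3942  0.047 ] rect c [ 518.6 -395. ] sz [38.7 64.9] ang 88.6 b
[... 855 characters left out ...]
 0.54  -0.058  0.601  0.019]
tray
n 140 mean [ 0.5157 -0.3878  0.0454] rect c [ 517.5 -390.6] sz [40.9 66.7] ang 88.3 bbox [ 0.484 -0.411  0.551 -0.369]
n 147 mean [ 0.5384 -0.3023  0.0454] rect c [ 541.8 -306.5] sz [67.3 40.6] ang 1.5 bbox [ 0.508 -0.328  0.575 -0.286]
n 153 mean [ 0.4289 -0.388   0.0452] rect c [ 431.1 -392.3] sz [41.3 65.6] ang 84.5 bbox [ 0.398 -0.414  0.465 -0.371]
n 173 mean [ 0.429  -0.2922  0.0455] rect c [ 431.6 -294.2] sz [40.3 66.8] ang 89.1 bbox [ 0.398 -0.315  0.465 -0.274]
0.47 -0.062290314539594466 -0.03715373785170809
0.485 -0.07341773066423277 -0.03717890670298295
0.5 -0.05753779085441918 -0.034687657185401774
0.515 -0.05794128196850919 -0.032233489971971806
```

View pics/top17z.png

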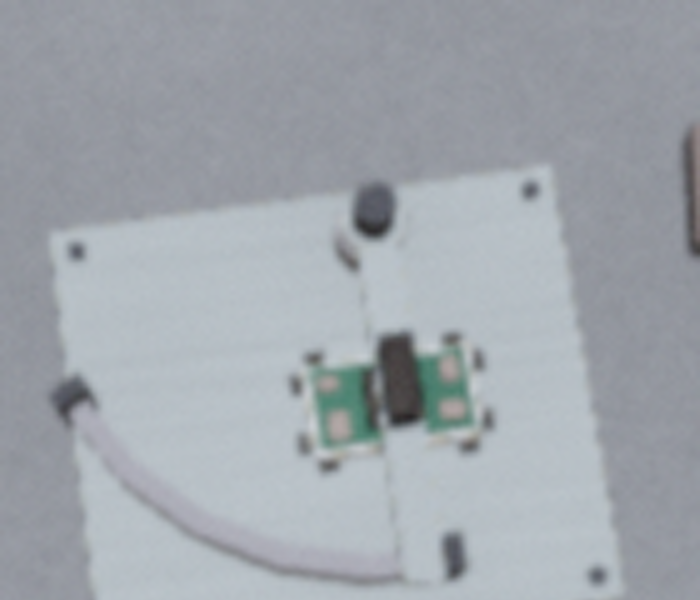

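View pics/side17z.png

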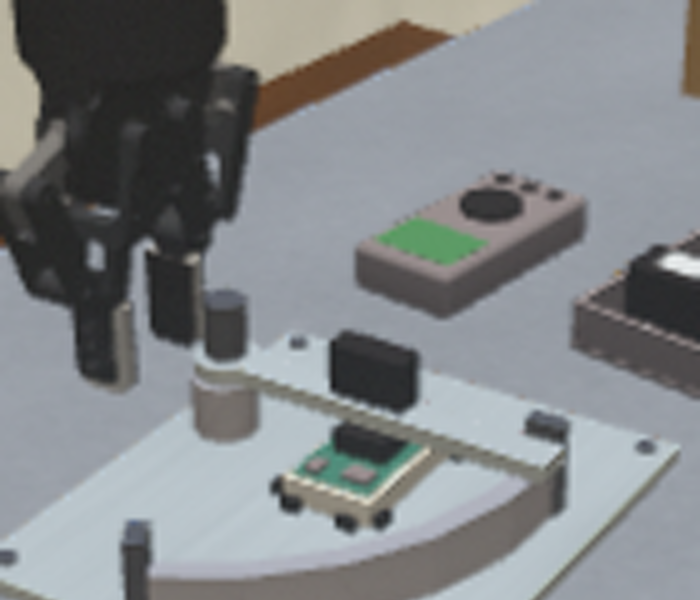

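```bash
python3 -c "from plant import *; print(finish_job())"
```

```text
the job is handed in; nothing more can be done
None
```

The jig is set up as asked and handed in at about 60 s on the robot's clock. No verdict was reported.

I moved all four adapters into the tray, laid the board in the nest and set the clamp arm open on the post and rail. I then pushed the pin home and swung the arm closed against the stop.

Last checks, from the camera images just before handing in:
- **Adapters:** all four are in the tray. One was knocked about 2 cm at some point, probably by the announced disturbance. Its centre is now about 67 mm from the tray's middle, where the limit is 100 mm.
- **Board:** flat between the guides, within about 1 mm of the measured nest centre after placing. Its carrier top still reads about 31 mm.
- **Pin:** it stopped at about 11 N of push. The knob top then read 95.4 mm, where fully home is 96 mm. The 2 to 6 N ball resistance did not show clearly in the wrist force, so "home" rests on that stop and the knob height.
- **Arm:** level at 60 mm and lying along the jig's x axis. The stop took about 9 N of push, and the nose is within about 1 mm of the rest point I worked out.
- **Bystanders:** I did not measure the meter or breadboard, but neither looked moved in the pictures. The gripper is clear of everything.
- **Disagreement:** before the pin went in, the top camera showed the arm's eye about 2 mm off the post's bore. That is within the 7 mm tolerance, and the pin still went through.

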